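# Centre-punch a shelf bracket and hang the punch on the rotary rack

## Task

The grey shelf bracket clamped on the plywood board still lacks one of its four holes: take the automatic centre punch from the slanted pen stand, set its point on the pencil cross and press it straight down, upright, until its spring snaps, on that cross and nowhere else. Then hang the punch by its collar in the empty fork of the rotary tool rack, with that fork turned to the front so that it points to the robot, and let go. Leave everything else lying where it is.

Things in the scene. Friction and masses are not known exactly. Their poses are not given: they have to be found in the camera images.
- punch: Automatic centre punch, loose, 0.12 kg, 141 mm long, plain steel. Origin: centre of its collar's underside; z runs up to the cap. Above the origin: collar 28 mm across, 6 mm thick, then the grip. Below: round barrel 12 mm across down to 60 mm, then the sliding nose 7 mm across, its point 85 mm below when out. Starts in the pen stand, z leaning 35 degrees from vertical towards the stand's -x.
- grip (a point): Middle of the punch's grip (31 mm above its origin): a straight round knurled sleeve 16 mm across and 50 mm long, from the collar's top to the cap. Fingers that close on it just above the collar can bear on the collar when pressing.
- tip (a point): The point of the punch's nose; moves with the nose.
- nose (a joint): How far the nose is pushed into the barrel, m: 0 = fully out, 0.0105 = fully in. The hidden spring resists with 2 N at first, up to about 14 N at 5 mm, then trips: the force falls to about 5 N as the nose snaps in to its stop at 10.5 mm. Beyond 9 mm it has snapped. It comes out again when lifted.
- penstand: Slanted pen stand, fixed: dark wooden base 120 x 80 x 14 mm with an aluminium U channel 23 mm wide, open on its upper side, leaning 35 degrees towards the stand's -x (roughly to the robot). Origin: centre of the base's underside. The punch's barrel lies in the channel, collar on its upper end (x = -19, z = 95 mm), grip free above; it draws out along its axis.
- board: Plywood drilling board, fixed, 180 (x) x 260 (y) x 12 mm, origin at the centre of its underside. On it the shelf bracket: grey sheet 140 x 220 x 4 mm, top 16 mm above the table, oblong hand hole in the middle, flange standing 18 mm above the sheet along its +x edge; a toggle clamp 90 mm high at the middle of the -x edge holds it. Fixing places at x +-45, y +-90 mm: three drilled (dark holes), one with the cross.
- cross (a point): Centre of the pencil cross, lines 28 mm long on a piece of masking tape 32 x 34 mm, at one of the bracket's four corners; on the bracket's top face, 16 mm above the table.
- rack: Rotary tool rack, fixed steel foot 150 mm across, origin at the centre of its underside, which is on the wheel's vertical axis. Its -x axis is its front, which looks roughly to the robot.
- wheel (a joint): Turn of the wheel of the rack, rad, positive counter-clockwise seen from above; at 0 the empty fork points to the rack's front. Turns with light friction (about 0.04 N m), stays where it is left, stops at 3.1 either way.
- knob_top (a point): Top of the round black knob in the middle of the wheel, 36 mm across and 36 mm high, that turns the wheel; the top is 174 mm above the table, its lower end 36 mm lower.
- fork (a point): Hanging place of the empty fork: middle of the slot between its prongs, level with their top face, 130 mm above the table, 85 mm from the wheel's axis. Slot 17 mm wide, open outwards; prongs 8 mm wide, 6 mm thick, with a lip 3.5 mm high 17.5 to 21.5 mm farther out. Hung, the punch's origin is here. Four more forks, 72 degrees apart, carry tools whose handles stand up to 46 mm above them.
- phone: Bystander: phone lying on the table, 72 x 148 x 9 mm.
- glasses: Bystander: spectacles standing open, 120 mm wide, 48 mm high.
- stapler: Bystander: stapler, 145 x 36 x 50 mm.
- manual: Bystander: book with a purple cover, 210 x 148 x 16 mm.
- tape: Bystander: roll of masking tape, 96 mm across, 24 mm high.
- mug: Bystander: blue mug, 82 mm across, 95 mm high.
- screwtub: Bystander: open tub of screws, 100 x 75 x 30 mm.
- pencil: Bystander: pencil on the table, 157 mm long, 7 mm thick.

How it is judged (in metres and radians):
On the way:
1. the punch stands upright with its point on the pencil cross (within 4 mm, within 10 degrees of vertical) and its spring has snapped (nose pushed in beyond 9 mm) (value of joint nose above 0.009 m and distance between tip and cross below 0.0045 m and horizontal distance between tip and cross below 0.004 m and angle between punch's own z axis and vertical below 0.175 rad), for 0.05 s.
At the end, for the whole second after the job is handed in: The punch hangs upright and at rest by its collar in the empty fork (collar's underside within 9 mm of the hanging place sideways and 4 mm in height, tilted less than 0.15 rad), released, and that fork points to the rack's front, within 35 degrees (horizontal distance between punch and fork below 0.009 m and z of punch in the frame of fork between -0.004 and 0.004 m and angle between punch's own z axis and vertical below 0.15 rad and x of fork in the frame of rack below -0.0696 m and linear speed of punch below 0.02 m/s and contact force between the fingers and punch below 0.1 N); the robot touches nothing.
It fails at once if the punch snaps away from the cross (more than 6 mm off): a stray mark (value of joint nose above 0.009 m and distance between tip and cross above 0.006 m).
It fails at once if a bystander is shifted by more than 30 mm (distance of any of phone, glasses, stapler, manual, tape, mug, screwtub, pencil from where it was at the start of the episode above 0.03 m).
It also fails if it takes over 62 s, if anything falls off the work surface, if the arm or the gripper's body presses on something with over 40 N, if the wrist force passes 120 N, or if a joint passes its speed limit or range.

## Robot

A 6-joint arm with a two-finger parallel gripper is mounted at the origin on the work surface. World frame = base frame: x ahead of the robot, y to its left, z up, the work surface at z = 0. Lengths are in mm, angles in rad, forces in N, time in s.
With the tool pointing down it reaches from about 275 to 1000 mm from the base axis. Payload 8.4 kg.
Tool frame: the origin (TCP) lies on the centre line of the jaws, within the pads' length; the fingertips stand 25 mm ahead of it and the grasp point (between the pads) lies 6 mm ahead of it; z points along the fingers, x is the direction in which the jaws open and shut, and the axes are right-handed (so a half turn about z gives the same grasp; the last joint's range is limited). The gripper opens to 85 mm and grips with 20 to 120 N. Pads are 22 mm wide; open, the fingers measure 114 mm over their backs; the gripper's body (76 mm by 85 mm) begins 54 mm behind the grasp point. The pads swing forward as they close: fully open they stand 13 mm farther back than shut.
Start: joints at [-1.178, 0.353, 1.633, -0, 1.155, -0.002], TCP at [240.389, -576.924, 256.281] pointing down, gripper open.
Joint ranges: [-2.63, 2.63], [-0.92, 2.1], [0.06, 2.66], [-1.3, 4.44], [0, 2.69], [-3.02, 3.02]. Speed limits (rad/s): [2.22, 2.22, 2.79, 3.14, 3.14, 3.14].

## Interface

Orientations are given as [roll, pitch, yaw] about the fixed x, y, z axes, in that order (R = Rz(yaw) Ry(pitch) Rx(roll)).
In Python, from rig import r gives the robot as it stands. The module is installed in compiled form; this text tells all that it offers.
- The arm moves only by the tool jog_arm, never from a script. Its argument "deltas" is a list of rows, each an object with "gripper": the gripper command: -1 is fully open, 1 is shut, values between are in proportion; "translation": the shift along the world's x, y, z in units of 10 cm (1.0 is 10 cm), a list of three; "dr": the turn, a rotation vector about the world's x, y, z in units of pi/2 rad (1.0 is pi/2 rad), a list of three. In form: [{"gripper": gripper, "translation": [x, y, z], "dr": [wx, wy, wz]}, ...]. A call has 1 to 12 rows; each row shifts and turns the commanded pose from where the row before left it; what a row does not reach is not made up. A row lasts 1/12 s, in which the tool goes at most 41.7 mm and 7.16 degrees, less where a joint would pass 70% of its speed; a pose out of reach is approached as far as the arm can. A call with a number of a shift or a turn outside -1 to 1 is refused whole. A call with a gripper value outside its range is refused whole. The fingers move at their own pace and stop on an object; "squeeze" is the grip in N (left out, the last holds). Time passes only in rows, so rows that do not move let the fingers close. It gives the time, the measured TCP pose, the force and the opening at its end, in the units of the state.
- r.sense(): the state, without advancing time (a new reading comes with each control period).
- r.grab_frame(name): name is "side" or "top"; returns the picture (480x640x3 uint8, blue, green, red); there is no depth.
- r.calibration(name): a dict with "mtx" (3x3 intrinsics, pixels), "k1" (the pictures are not rectified: a ray, as slopes to the right and down, at radius r is drawn at 1 + k1 r^2 times it, then the intrinsics apply), "world_from_camera" (4x4, takes a point from camera to world coordinates). Camera axes: x right, y down, z forward; pixel columns grow to the right and rows downward; lengths in mm; the calibration is good to about 2 mm. A picture is of the moment at which its call begins. calibration takes no time and is no camera call.
- r.sign_off(): hands the job in, once; it reports no verdict.
The state is a dict: "clock": time; "qpos": joint angles; "qvel": joint speeds; "joint_efforts": joint torques, N m; "eef_pos": TCP position; "tcp_rot": TCP orientation; "contact_force": force on the tool from outside, world axes, zero at the start; "wrist_torque": the same for the moment, N m; "opening": opening from 0.0 (shut) to 1.0 (fully open).
Only numpy, scipy, OpenCV 4.12 (cv2) and the standard library are available. Lean on these libraries where they do the work, as an engineer would, in place of code of your own. Each camera call takes 0.05 s, during which the arm holds its last target. There are 200 camera calls.

## Working session

There is one attempt and no reset: what is moved stays moved. The work goes in short steps, Python scripts to look and compute and a tool call to move; the robot and the scene stay as the last step left them, time stands still between calls to the robot, and variables do not carry over. Pictures are saved under pics/ and viewed, about 8 in all and at most 12, crops included, and the job is handed in when it is done.

Besides the shell and the picture viewer there is one more tool, called after "Request:" by a JSON object that holds its "op" and its "data". jog_arm: Moves the arm, as the interface text tells. Shifts and turns lie within -1 to 1; 1 stands for 10 cm of shift or pi/2 rad of turn. Its arguments: {"type":"object","properties":{"deltas":{"type":"array"},"squeeze":{"type":"number"}},"required":["deltas"]}

```bash
mkdir -p pics; cat > h.py <<'E'
import numpy as np, cv2
from rig import r
def ray(name,u,v):
    c=r.calibration(name);K=np.array(c["mtx"]);T=np.array(c["world_from_camera"])
    d=np.array([(u-K[0,2])/K[0,0],(v-K[1,2])/K[1,1]]);p=d.copy()
    for _ in range(30): p=d/(1+c["k1"]*(p@p))
    return T[:3,3],T[:3,:3]@np.array([p[0],p[1],1.])
def onz(name,u,v,z):
    o,d=ray(name,u,v);return o+d*(z-o[2])/d[2]
def proj(name,P):
    c=r.calibration(name);K=np.array(c["mtx"]);T=np.array(c["world_from_camera"])
    q=T[:3,:3].T@(np.array(P,float)-T[:3,3]);p=q[:2]/q[2];p=p*(1+c["k1"]*(p@p))
    return np.array([K[0,0]*p[0]+K[0,2],K[1,1]*p[1]+K[1,2]])
def tri(a,b):
    (o1,d1),(o2,d2)=ray("top",*a),ray("side",*b)
    s=np.linalg.lstsq(np.c_[d1,-d2],o2-o1,rcond=None)[0]
    p,q=o1+s[0]*d1,o2+s[1]*d2
    return (p+q)/2,np.linalg.norm(p-q)
E
python3 - <<'E'
from h import *
for n in("top","side"):
    cv2.imwrite(f"pics/{n}0.png",r.grab_frame(n)); c=r.calibration(n);print(n,np.round(c["world_from_camera"],3).tolist(),np.array(c["mtx"]).tolist(),c["k1"])
print(r.sense())
E
```

```text
top [[0.022, -0.99, 0.136, 368.405], [-1.0, -0.02, 0.016, 59.702], [-0.013, -0.136, -0.991, 1480.354], [0.0, 0.0, 0.0, 1.0]] [[584.631273071434, 0.0, 311.87708171154725], [0.0, 584.631273071434, 244.1227996779769], [0.0, 0.0, 1.0]] -0.19584707024518233
side [[0.895, -0.238, 0.378, -43.752], [-0.446, -0.499, 0.743, -1087.226], [0.012, -0.833, -0.553, 980.024], [0.0, 0.0, 0.0, 1.0]] [[554.3431184766396, 0.0, 318.4353235336034], [0.0, 554.3431184766396, 236.02792446108032], [0.0, 0.0, 1.0]] -0.1636650925645503
{'clock': 0.1, 'qpos': array([-1.17840905e+00,  3.53601209e-01,  1.63408571e+00,  1.53381594e-05,
        1.15521402e+00, -2.42014628e-03]), 'qvel': array([ 1.73230115e-03, -1.43700409e-03, -6.57103892e-04,  1.71519426e-03,
       -9.84302123e-04, -5.91935027e-05]), 'joint_efforts': array([ 1.29340329e-03, -6.06356049e+01, -3.42818749e+01,  1.31181791e-04,
        3.87363543e-03, -4.40788142e-05]), 'eef_pos': array([ 240.22727823, -576.53750994,  255.61169776]), 'tcp_rot': array([-3.14157546e+00,  1.30825288e-03, -1.17599509e+00]), 'contact_force': array([-0.37223967,  0.45268078,  0.60818509]), 'wrist_torque': array([-0.06351312,  0.04058989,  0.00742388]), 'opening': 0.9995257499176975}
```

View pics/top0.png

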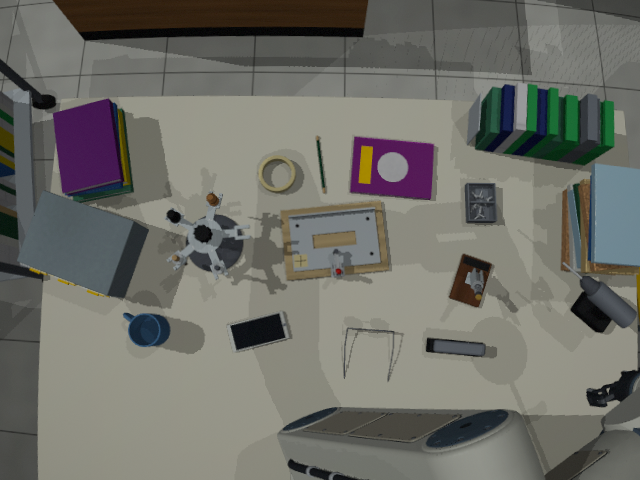

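View pics/side0.png

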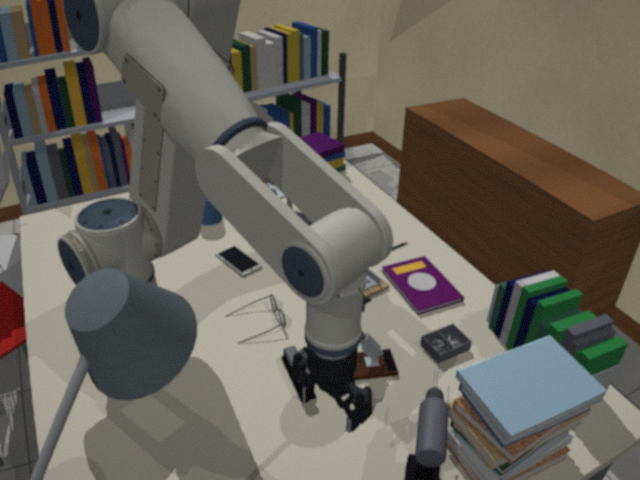

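The top view shows the rack at about (204,236), the board at (335,240) with its cross near (300,260), and the pen stand at (471,281). In the side view the arm hides most of these. I'll enlarge the three areas.

```bash
python3 - <<'E'
from h import *
im=cv2.imread("pics/top0.png")
def cr(x,y,w,h,s): return cv2.resize(im[y:y+h,x:x+w],None,fx=s,fy=s,interpolation=cv2.INTER_CUBIC)
a=cr(445,250,56,60,5) #280x300
b=cr(275,195,120,90,4) #480x360
c=cr(160,185,90,95,4)  #360x380
M=np.zeros((600,800,3),np.uint8)
M[:300,:280]=a; M[:360,300:780]=b
c=cr(160,185,90,95,3); M[310:310+285,:270]=c
M[370:370+220,300:300+220]=cr(280,240,44,44,5)
cv2.imwrite("pics/m1.png",M)
def P(u,v,z): print((u,v,z),onz("top",u,v,z).round(1))
P(471,281,14);P(300,260,16);P(204,233,174);P(281,206,12);P(380,200,12);P(391,270,12);P(287,280,12)
E
```

```text
(471, 281, 14) [ 483.3 -323.6   14. ]
(300, 260, 16) [528.5 111.8  16. ]
(204, 233, 174) [568.5 327.  174. ]
(281, 206, 12) [667.1 164.1  12. ]
(380, 200, 12) [687.9 -89.7  12. ]
(391, 270, 12) [ 508.1 -118.5   12. ]
(287, 280, 12) [477.6 143.4  12. ]
```

View pics/m1.png

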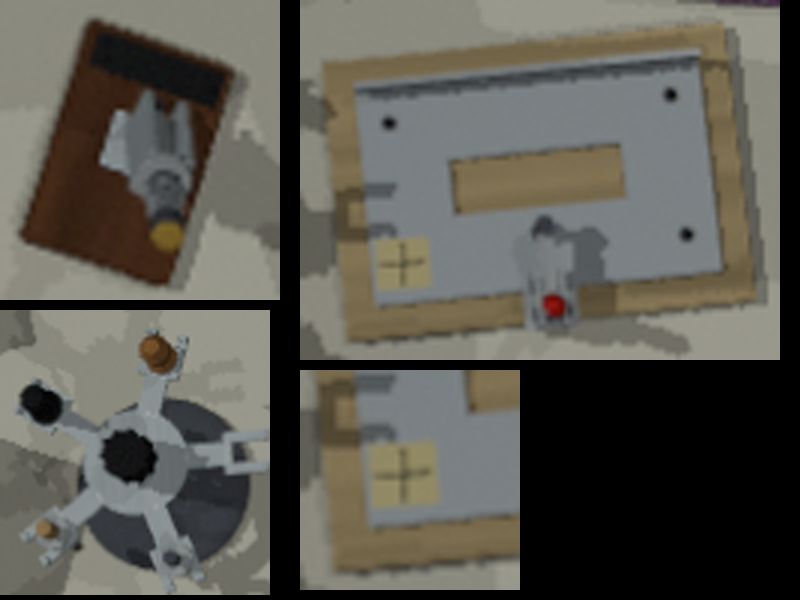

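Readings from the crop:
- **Stand:** base corners are clear, with the rubber pad at its +x end and the brass cap near (478,297).
- **Cross:** on the tape at about (300.4,260.4). The red clamp is at (388,271).
- **Rack:** knob at about (202.5,233). The empty fork points right in the image (world -y), at about (240,232).

Next come numeric measurements and a contrast-stretched look at the foot, for any front mark.

```bash
python3 - <<'E'
from h import *
im=cv2.imread("pics/top0.png");hsv=cv2.cvtColor(im,cv2.COLOR_BGR2HSV);g=cv2.cvtColor(im,cv2.COLOR_BGR2GRAY)
# knob
m=np.zeros_like(g);m[220:248,190:217]=(g[220:248,190:217]<45)
n,l,s,c=cv2.connectedComponentsWithStats(m);i=1+np.argmax(s[1:,4]);print("knob",s[i],c[i],onz("top",*c[i],174).round(1))
# stand
sub=im[245:315,440:500].astype(int);b,gg,rr=sub[...,0],sub[...,1],sub[...,2]
m=((rr-b>15)&(rr<140)).astype(np.uint8)|(((sub.max(2)<50))).astype(np.uint8)
m=cv2.morphologyEx(m,cv2.MORPH_OPEN,np.ones((3,3),np.uint8))
cs,_=cv2.findContours(m,0,2);k=max(cs,key=cv2.contourArea);h=cv2.convexHull(k)
q=cv2.approxPolyDP(h,5,True)[:,0]+[440,245];print("stand quad",q.tolist())
box=cv2.boxPoints(cv2.minAreaRect(k))+[440,245]
W=np.array([onz("top",*p,14) for p in box]);print(W.round(1).tolist(),np.linalg.norm(np.diff(W,axis=0),axis=1).round(1),W.mean(0).round(1))
# holes
for (u,v) in [(297,225),(367.5,218.5),(371.5,253.5)]:
    u0,v0=int(u)-5,int(v)-5;p=g[v0:v0+11,u0:u0+11].astype(float);w=np.clip(np.median(p)-25-p,0,None)
    yy,xx=np.mgrid[v0:v0+11,u0:u0+11];cc=(xx*w).sum()/w.sum(),(yy*w).sum()/w.sum();print("hole",np.round(cc,2),onz("top",*cc,16).round(1))
# cross
p=im[252:270,292:310];cv2.imwrite("/tmp/x.png",p);gg=g[252:270,292:310].astype(float)
w=np.clip(np.median(gg[5:13,5:13])-gg,0,None)
print(g[253:270,291:312])
# brass cap
m=cv2.inRange(hsv,(15,90,80),(35,255,255));mm=np.zeros_like(m);mm[285:310,465:490]=m[285:310,465:490]
n,l,s,c=cv2.connectedComponentsWithStats(mm);print("cap",s[1:],c[1:])
f=im[200:280,185:265].astype(float);f=np.clip((f-20)*2.2,0,255).astype(np.uint8)
cv2.imwrite("pics/foot.png",cv2.resize(f,None,fx=7,fy=7,interpolation=cv2.INTER_CUBIC))
E
```

```text
knob [194 225  18  17 228] [202.68421053 233.30701754] [567.7 330.  174. ]
stand quad [[463, 254], [490, 263], [478, 306], [449, 297]]
[[439.3, -264.0, 14.0], [555.2, -300.9, 14.0], [532.7, -379.7, 14.0], [416.8, -341.9, 14.0]] [121.5  82.  122. ] [ 486.  -321.6   14. ]
hole [296.8  225.35] [616.9 122.1  16. ]
hole [367.12 218.16] [639.  -56.5  16. ]
hole [371.22 253.14] [549.5 -67.6  16. ]
[[ 71  81  87  86 100 106  94  88 115 127 127 128 128 128 130 128 127 127
  127 128 129]
 [ 71  93 107 108 123 130 118 111 123 131 132 132 132 132 132 131 129 128
  127 127 127]
 [ 90 116 130 132 133 134 134 135 130 122 128 136 135 135 135 133 130 127
  126 128 128]
 [113 122 131 134 135 134 135 134 126  99 119 135 135 135 135 134 130 128
  128 127 127]
 [115 122 130 134 134 134 134 134 135 107 120 134 135 134 135 135 132 127
  128 127 128]
 [115 121 129 134 134 135 135 135 134 108 120 135 135 136 135 135 130 127
  127 127 127]
 [116 120 128 133 135 135 135 136 135 108 113 126 127 122 119 129 130 127
  128 128 128]
 [116 117 126 128 122 119 116 117 120  95  91 106 109  99 102 126 131 128
  128 127
[... 165 characters left out ...]
128
  128 128 126]
 [109 111 123 132 134 135 134 135 135 103 118 135 135 134 134 135 132 128
  127 127 127]
 [108 107 121 132 135 135 135 135 134 101 116 135 135 136 134 135 132 129
  127 128 127]
 [109 106 121 133 135 135 135 135 135 108 120 135 136 134 135 135 133 129
  128 128 127]
 [109 105 119 133 135 134 135 134 134 118 125 134 133 132 132 132 131 129
  127 127 128]
 [110 104 118 131 132 132 132 132 130 130 131 130 129 129 129 128 127 127
  127 127 127]
 [110 106 118 126 127 127 126 127 127 127 126 127 127 127 128 128 127 127
  128 128 127]
 [109 106 115 125 127 126 128 127 127 127 127 127 124 122 118 116 117 117
  115 114 116]]
cap [[475 294   7   6  33]] [[478.09090909 296.6969697 ]]
```

View pics/foot.png

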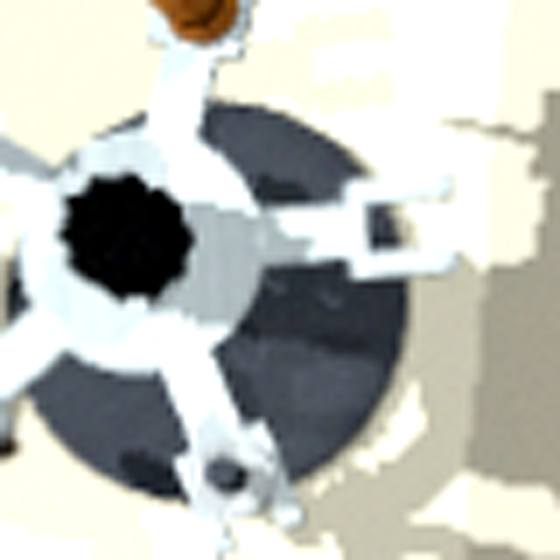

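The foot shows no front mark, so I'll aim the fork at the robot base. The measurements hold up:
- **Hole spacing:** 180.0 and 90.2 mm. The fourth corner from the holes, (527.4,111.0), matches the cross.
- **Stand base:** 122 x 82 mm.

I turn the wheel first, while the hand is empty.

Request:
{"op": "jog_arm", "data": {"deltas": [{"gripper": -0.4,"translation": [0.13,0.375,0],"dr": [0,0,0.058]},{"gripper": -0.4,"translation": [0.13,0.375,0],"dr": [0,0,0.058]},{"gripper": -0.4,"translation": [0.13,0.375,0],"dr": [0,0,0.058]},{"gripper": -0.4,"translation": [0.13,0.375,0],"dr": [0,0,0.058]},{"gripper": -0.4,"translation": [0.13,0.375,0],"dr": [0,0,0.058]},{"gripper": -0.4,"translation": [0.13,0.375,0],"dr": [0,0,0.058]},{"gripper": -0.4,"translation": [0.13,0.375,0],"dr": [0,0,0.058]},{"gripper": -0.4,"translation": [0.13,0.375,0],"dr": [0,0,0.058]},{"gripper": -0.4,"translation": [0.13,0.375,0],"dr": [0,0,0.058]},{"gripper": -0.4,"translation": [0.13,0.375,0],"dr": [0,0,0.058]},{"gripper": -0.4,"translation": [0.13,0.375,0],"dr": [0,0,0.058]},{"gripper": -0.4,"translation": [0.13,0.375,0],"dr": [0,0,0.058]}], "squeeze": 30}}

```text
clock: 1.1
eef_pos: [396.4, -125.0, 256.3]
tcp_rot: [3.142, -0.0, -0.079]
contact_force: [1.1, -0.6, -0.1]
opening: 0.704
```

Request:
{"op": "jog_arm", "data": {"deltas": [{"gripper": -0.4,"translation": [0.14,0.375,0],"dr": [0,0,0.058]},{"gripper": -0.4,"translation": [0.14,0.375,0],"dr": [0,0,0.058]},{"gripper": -0.4,"translation": [0.14,0.375,0],"dr": [0,0,0.058]},{"gripper": -0.4,"translation": [0.14,0.375,0],"dr": [0,0,0.058]},{"gripper": -0.4,"translation": [0.14,0.375,0],"dr": [0,0,0.058]},{"gripper": -0.4,"translation": [0.14,0.375,0],"dr": [0,0,0.058]},{"gripper": -0.4,"translation": [0.14,0.375,0],"dr": [0,0,0.058]},{"gripper": -0.4,"translation": [0.14,0.375,0],"dr": [0,0,0.058]},{"gripper": -0.4,"translation": [0.14,0.375,0],"dr": [0,0,0.058]},{"gripper": -0.4,"translation": [0.14,0.375,0],"dr": [0,0,0.058]},{"gripper": -0.4,"translation": [0.14,0.375,0],"dr": [0,0,0.058]},{"gripper": -0.4,"translation": [0.14,0.375,0],"dr": [0,0,0.058]}]}}

```text
clock: 2.1
eef_pos: [564.5, 325.0, 255.8]
tcp_rot: [-3.141, 0.001, 1.015]
contact_force: [1.1, -0.2, 0.7]
opening: 0.699
```

```bash
python3 - <<'E'
from h import *
s=r.sense();print(s["clock"],s["eef_pos"],s["tcp_rot"],s["qpos"].round(2),s["opening"])
print("cross",onz("top",300.36,260.42,16).round(1))
f=onz("top",242.9,232.4,130);k=onz("top",202.68,233.3,174);print("fork",f.round(1),np.linalg.norm((f-k)[:2]),np.degrees(np.arctan2(*(f-k)[[1,0]])))
for z in(138,141):print("cap",onz("top",478.1,296.7,z).round(1))
cv2.imwrite("pics/s1.png",r.grab_frame("side"))
E
```

```text
2.1 [564.47467181 325.02090965 255.81248553] [-3.14132758e+00  6.74900119e-04  1.01536297e+00] [ 0.52  0.39  1.57 -0.    1.17 -0.5 ] 0.6985944084538324
cross [527.5 110.8  16. ]
fork [578.4 243.5 130. ] 87.20072847311161 -82.99559086910853
cap [ 437.2 -307.9  138. ]
cap [ 437.1 -307.1  141. ]
```

View pics/s1.png

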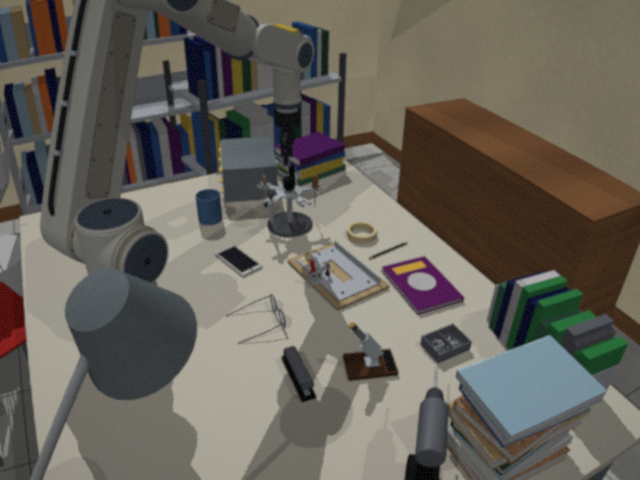

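The side view is now clear: the rack is at about (290,205), the punch cap at (352,325) and the bracket at (335,272). The fork points at -83° and measures 87 mm from the axis against 85 given. The cap agrees with the stand model to about 1 mm. I go down, grip the knob and turn it about -69°.

Request:
{"op": "jog_arm", "data": {"deltas": [{"gripper": -0.4,"translation": [0.03,0.05,-0.14],"dr": [0,0,0]},{"gripper": -0.4,"translation": [0,0,-0.28],"dr": [0,0,0]},{"gripper": -0.4,"translation": [0,0,-0.28],"dr": [0,0,0]},{"gripper": -0.4,"translation": [0,0,-0.14],"dr": [0,0,0]},{"gripper": 0.6,"translation": [0,0,0],"dr": [0,0,0]},{"gripper": 0.6,"translation": [0,0,0],"dr": [0,0,0]},{"gripper": 0.6,"translation": [0,0,0],"dr": [0,0,0]},{"gripper": 0.6,"translation": [0,0,0],"dr": [0,0,0]}], "squeeze": 30}}

```text
clock: 2.82
eef_pos: [570.0, 332.2, 171.7]
tcp_rot: [3.141, -0.011, 1.008]
contact_force: [14.4, 25.1, -24.6]
opening: 0.41
```

Request:
{"op": "jog_arm", "data": {"deltas": [{"gripper": 0.6,"translation": [0.02,0.03,0],"dr": [0,0,0]},{"gripper": 0.6,"translation": [0,0,0],"dr": [0,0,0]}]}}

```text
clock: 2.98
eef_pos: [570.2, 332.4, 171.7]
tcp_rot: [-3.141, -0.003, 1.009]
contact_force: [5.8, 11.1, -12.3]
opening: 0.411
```

Request:
{"op": "jog_arm", "data": {"deltas": [{"gripper": 0.6,"translation": [0.01,0.02,0],"dr": [0,0,0]},{"gripper": 0.6,"translation": [0,0,0],"dr": [0,0,-0.064]},{"gripper": 0.6,"translation": [0,0,0],"dr": [0,0,-0.064]},{"gripper": 0.6,"translation": [0,0,0],"dr": [0,0,-0.064]},{"gripper": 0.6,"translation": [0,0,0],"dr": [0,0,-0.064]},{"gripper": 0.6,"translation": [0,0,0],"dr": [0,0,-0.064]},{"gripper": 0.6,"translation": [0,0,0],"dr": [0,0,-0.064]}]}}

```text
clock: 3.57
eef_pos: [570.2, 332.5, 171.7]
tcp_rot: [-3.142, 0.0, 0.401]
contact_force: [1.2, 3.1, -7.9]
opening: 0.407
```

Request:
{"op": "jog_arm", "data": {"deltas": [{"gripper": 0.6,"translation": [0,0,0],"dr": [0,0,-0.064]},{"gripper": 0.6,"translation": [0,0,0],"dr": [0,0,-0.064]},{"gripper": 0.6,"translation": [0,0,0],"dr": [0,0,-0.064]},{"gripper": 0.6,"translation": [0,0,0],"dr": [0,0,-0.064]},{"gripper": 0.6,"translation": [0,0,0],"dr": [0,0,-0.064]},{"gripper": 0.6,"translation": [0,0,0],"dr": [0,0,-0.064]},{"gripper": 0.6,"translation": [0,0,0],"dr": [0,0,0]}]}}

```text
clock: 4.15
eef_pos: [570.1, 332.4, 171.7]
tcp_rot: [3.141, 0.0, -0.201]
contact_force: [1.9, 3.4, -10.6]
opening: 0.409
```

Request:
{"op": "jog_arm", "data": {"deltas": [{"gripper": -0.4,"translation": [0,0,0],"dr": [0,0,0]},{"gripper": -0.4,"translation": [0,0,0],"dr": [0,0,0]},{"gripper": -0.4,"translation": [0,0,0],"dr": [0,0,0]},{"gripper": -0.4,"translation": [0,0,0.2],"dr": [0,0,0]},{"gripper": -0.4,"translation": [0,0,0.35],"dr": [0,0,0]},{"gripper": -0.4,"translation": [0,0,0.35],"dr": [0,0,0]},{"gripper": -0.4,"translation": [-0.09,-0.35,0],"dr": [0,0,0.0517]},{"gripper": -0.4,"translation": [-0.09,-0.35,0],"dr": [0,0,0.0517]},{"gripper": -0.4,"translation": [-0.09,-0.35,0],"dr": [0,0,0.0517]},{"gripper": -0.4,"translation": [-0.09,-0.35,0],"dr": [0,0,0.0517]},{"gripper": -0.4,"translation": [-0.09,-0.35,0],"dr": [0,0,0.0517]},{"gripper": -0.4,"translation": [-0.09,-0.35,0],"dr": [0,0,0.0517]}]}}

```text
clock: 5.15
eef_pos: [515.7, 121.5, 262.9]
tcp_rot: [3.141, -0.001, 0.297]
contact_force: [0.5, -0.1, 0.1]
opening: 0.7
```

Request:
{"op": "jog_arm", "data": {"deltas": [{"gripper": -0.4,"translation": [-0.09,-0.35,0],"dr": [0,0,0.0517]},{"gripper": -0.4,"translation": [-0.09,-0.35,0],"dr": [0,0,0.0517]},{"gripper": -0.4,"translation": [-0.09,-0.35,0],"dr": [0,0,0.0517]},{"gripper": -0.4,"translation": [-0.09,-0.35,0],"dr": [0,0,0.0517]},{"gripper": -0.4,"translation": [-0.09,-0.35,0],"dr": [0,0,0.0517]},{"gripper": -0.4,"translation": [-0.09,-0.35,0],"dr": [0,0,0.0517]},{"gripper": -0.4,"translation": [-0.09,-0.35,0],"dr": [0,0,0.0517]},{"gripper": -0.4,"translation": [-0.09,-0.35,0],"dr": [0,0,0.0517]},{"gripper": -0.4,"translation": [-0.09,-0.35,0],"dr": [0,0,0.0517]},{"gripper": -0.4,"translation": [-0.09,-0.35,0],"dr": [0,0,0.0517]},{"gripper": -0.4,"translation": [-0.09,-0.35,0],"dr": [0,0,0.0517]},{"gripper": -0.4,"translation": [-0.09,-0.35,0],"dr": [0,0,0.0517]}]}}

```text
clock: 6.15
eef_pos: [407.5, -298.8, 263.0]
tcp_rot: [3.141, 0.0, 1.271]
contact_force: [0.3, -0.4, 0.0]
opening: 0.7
```

```bash
python3 - <<'E'
from h import *
im=r.grab_frame("top");cv2.imwrite("pics/top1.png",im);s=r.sense();print(s["clock"],s["qpos"].round(2),s["eef_pos"],s["tcp_rot"])
# brass cap two views
S=cv2.imread("pics/s1.png");hs=cv2.cvtColor(S,cv2.COLOR_BGR2HSV)
m=cv2.inRange(hs,(15,90,80),(35,255,255));mm=np.zeros_like(m);mm[312:340,335:370]=m[312:340,335:370]
n,l,q,c=cv2.connectedComponentsWithStats(mm);print(q[1:],c[1:])
i=1+np.argmax(q[1:,4]);print(tri((478.1,296.7),c[i]))
print("pred cap px side",proj("side",[437.3,-306,140.9]))
A=cv2.resize(im[190:280,160:260],None,fx=5,fy=5,interpolation=cv2.INTER_CUBIC)
B=cv2.resize(S[305:395,320:410],None,fx=3,fy=3,interpolation=cv2.INTER_CUBIC)
M=np.zeros((450,780,3),np.uint8);M[:450,:500]=A;M[:270,505:775]=B;cv2.imwrite("pics/m2.png",M)
E
```

```text
6.2 [-0.64  0.16  1.87 -0.    1.1  -1.92] [ 406.69260685 -303.96790265  263.26623124] [3.13959892 0.00414437 1.27896958]
[[349 323   6   5  23]] [[351.43478261 324.91304348]]
(array([ 437.60555599, -308.06978774,  138.14322189]), np.float64(0.8596746768785443))
pred cap px side [350.72727769 323.49627362]
```

View pics/m2.png

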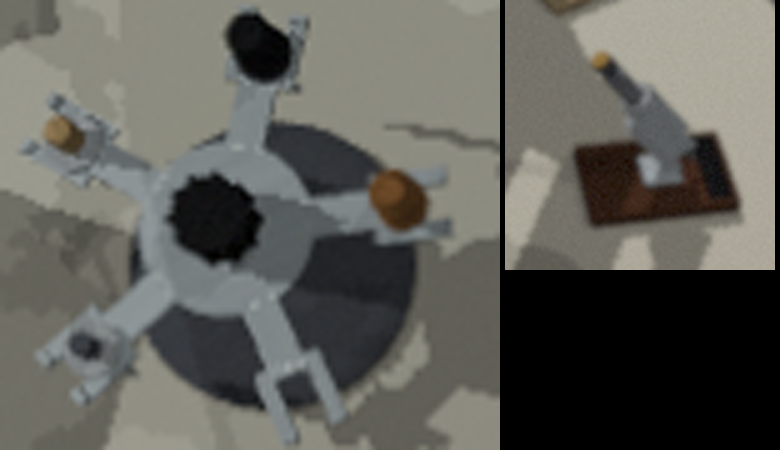

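The fork now points down and right in the image, about -152° in the world, which is toward the robot base. Its slot is at about (221,269). The cap triangulates to (437.6,-308.1,138.1) with a 0.9 mm ray gap, close to the prediction. Now I tilt over the punch.

Request:
{"op": "jog_arm", "data": {"deltas": [{"gripper": -0.4,"translation": [0.03,0.05,-0.3],"dr": [0,0,-0.011]},{"gripper": -0.4,"translation": [0,0,0],"dr": [-0.0197,-0.0618,0]},{"gripper": -0.4,"translation": [0,0,0],"dr": [-0.0197,-0.0618,0]},{"gripper": -0.4,"translation": [0,0,0],"dr": [-0.0197,-0.0618,0]},{"gripper": -0.4,"translation": [0,0,0],"dr": [-0.0197,-0.0618,0]},{"gripper": -0.4,"translation": [0,0,0],"dr": [-0.0197,-0.0618,0]},{"gripper": -0.4,"translation": [0,0,0],"dr": [-0.0197,-0.0618,0]},{"gripper": -0.4,"translation": [0,0,-0.3],"dr": [0,0,0]},{"gripper": -0.4,"translation": [0,0,0],"dr": [0,0,0]}]}}

```text
clock: 6.95
eef_pos: [410.7, -288.6, 199.1]
tcp_rot: [2.575, -0.014, 1.257]
contact_force: [-1.2, 1.5, -1.2]
opening: 0.7
```

```bash
cat >> h.py <<'E'
from scipy.spatial.transform import Rotation as Ro
U=np.array([-.547,.174,.819])
def tgt(p,zt=None,xt=None):
    s=r.sense();R=Ro.from_euler("xyz",s["tcp_rot"]).as_matrix();print(s["clock"],s["eef_pos"].round(1),s["contact_force"].round(1),round(s["opening"],3))
    print("x",R[:,0].round(3),"z",R[:,2].round(3),"shift/100",((np.array(p)-s["eef_pos"])/100).round(3))
    if zt is not None:
        zt=np.array(zt)/np.linalg.norm(zt);xt=np.array(R[:,0] if xt is None else xt,float);xt-=zt*(xt@zt);xt/=np.linalg.norm(xt)
        T=np.c_[xt,np.cross(zt,xt),zt];print("dr",(Ro.from_matrix(T@R.T).as_rotvec()/(np.pi/2)).round(4))
E
python3 - <<'E'
from h import *
O=np.array([467.3,-317,95]);tgt(O+105*U,-U,[.304,.953,0]);print((O+32*U).round(1))
E
```

```text
6.95 [ 410.7 -288.6  199.1] [-1.2  1.5 -1.2] 0.7
x [0.309 0.951 0.014] z [ 0.514 -0.154 -0.844] shift/100 [-0.009 -0.102 -0.182]
dr [-0.0172 -0.0242  0.0034]
[ 449.8 -311.4  121.2]
```

Request:
{"op": "jog_arm", "data": {"deltas": [{"gripper": -0.4,"translation": [-0.01,-0.1,-0.18],"dr": [-0.0172,-0.0242,0.0034]},{"gripper": -0.4,"translation": [0,0,0],"dr": [0,0,0]},{"gripper": -0.4,"translation": [0,0,0],"dr": [0,0,0]}]}}

```text
clock: 7.2
eef_pos: [414.2, -294.7, 193.8]
tcp_rot: [2.546, -0.01, 1.261]
contact_force: [-0.5, 0.1, 0.3]
opening: 0.702
```

```bash
python3 - <<'E'
from h import *
O=np.array([467.3,-317,95]);tgt(O+105*U,-U,[.304,.953,0]);tgt(O+32*U)
E
```

```text
7.2 [ 414.2 -294.7  193.8] [-0.5  0.1  0.3] 0.702
x [0.304 0.952 0.01 ] z [ 0.537 -0.163 -0.828] shift/100 [-0.043 -0.041 -0.128]
dr [-0.0087 -0.0079  0.0005]
7.2 [ 414.2 -294.7  193.8] [-0.5  0.1  0.3] 0.702
x [0.304 0.952 0.01 ] z [ 0.537 -0.163 -0.828] shift/100 [ 0.356 -0.168 -0.726]
```

Request:
{"op": "jog_arm", "data": {"deltas": [{"gripper": -0.4,"translation": [-0.04,-0.04,-0.12],"dr": [-0.0087,-0.0079,0]},{"gripper": -0.4,"translation": [0,0,0],"dr": [0,0,0]},{"gripper": -0.4,"translation": [0,0,0],"dr": [0,0,0]},{"gripper": -0.4,"translation": [0,0,0],"dr": [0,0,0]}]}}

```text
clock: 7.53
eef_pos: [411.4, -298.3, 185.2]
tcp_rot: [2.534, 0.002, 1.263]
contact_force: [0.0, 0.0, 0.3]
opening: 0.701
```

```bash
python3 - <<'E'
from h import *
O=np.array([467.3,-317,95]);tgt(O+105*U,-U,[.304,.953,0]);tgt(O+32*U)
print(r.sense()["qpos"].round(3))
E
```

```text
7.5333 [ 411.4 -298.3  185.2] [0.  0.  0.3] 0.701
x [ 0.303  0.953 -0.002] z [ 0.543 -0.175 -0.821] shift/100 [-0.016 -0.005 -0.042]
dr [ 0.001  -0.0028 -0.0003]
7.5333 [ 411.4 -298.3  185.2] [0.  0.  0.3] 0.701
x [ 0.303  0.953 -0.002] z [ 0.543 -0.175 -0.821] shift/100 [ 0.384 -0.132 -0.64 ]
[-0.798  0.11   2.321  1.049  0.313 -3.012]
```

Joint 6 is at its limit in this pose. I'll turn the tool half a turn about its own axis, which gives the same grasp, to get back into range.

Request:
{"op": "jog_arm", "data": {"deltas": [{"gripper": -0.4,"translation": [0,0,0],"dr": [0.0418,-0.0133,-0.0629]},{"gripper": -0.4,"translation": [0,0,0],"dr": [0.0418,-0.0133,-0.0629]},{"gripper": -0.4,"translation": [0,0,0],"dr": [0.0418,-0.0133,-0.0629]},{"gripper": -0.4,"translation": [0,0,0],"dr": [0.0418,-0.0133,-0.0629]},{"gripper": -0.4,"translation": [0,0,0],"dr": [0.0418,-0.0133,-0.0629]},{"gripper": -0.4,"translation": [0,0,0],"dr": [0.0418,-0.0133,-0.0629]},{"gripper": -0.4,"translation": [0,0,0],"dr": [0.0418,-0.0133,-0.0629]},{"gripper": -0.4,"translation": [0,0,0],"dr": [0.0418,-0.0133,-0.0629]},{"gripper": -0.4,"translation": [0,0,0],"dr": [0.0418,-0.0133,-0.0629]},{"gripper": -0.4,"translation": [0,0,0],"dr": [0.0418,-0.0133,-0.0629]},{"gripper": -0.4,"translation": [0,0,0],"dr": [0.0418,-0.0133,-0.0629]},{"gripper": -0.4,"translation": [0,0,0],"dr": [0.0418,-0.0133,-0.0629]}]}}

```text
clock: 8.53
eef_pos: [411.4, -298.3, 185.2]
tcp_rot: [3.06, -0.602, -0.162]
contact_force: [0.3, -0.2, 0.3]
opening: 0.7
```

Request:
{"op": "jog_arm", "data": {"deltas": [{"gripper": -0.4,"translation": [0,0,0],"dr": [0.0418,-0.0133,-0.0629]},{"gripper": -0.4,"translation": [0,0,0],"dr": [0.0418,-0.0133,-0.0629]},{"gripper": -0.4,"translation": [0,0,0],"dr": [0.0418,-0.0133,-0.0629]},{"gripper": -0.4,"translation": [0,0,0],"dr": [0.0418,-0.0133,-0.0629]},{"gripper": -0.4,"translation": [0,0,0],"dr": [0.0418,-0.0133,-0.0629]},{"gripper": -0.4,"translation": [0,0,0],"dr": [0.0418,-0.0133,-0.0629]},{"gripper": -0.4,"translation": [0,0,0],"dr": [0.0418,-0.0133,-0.0629]},{"gripper": -0.4,"translation": [0,0,0],"dr": [0.0418,-0.0133,-0.0629]},{"gripper": -0.4,"translation": [0,0,0],"dr": [0.0418,-0.0133,-0.0629]},{"gripper": -0.4,"translation": [0,0,0],"dr": [0.0418,-0.0133,-0.0629]},{"gripper": -0.4,"translation": [0,0,0],"dr": [0.0418,-0.0133,-0.0629]},{"gripper": -0.4,"translation": [0,0,0],"dr": [0.0418,-0.0133,-0.0629]}]}}

```text
clock: 9.53
eef_pos: [411.4, -298.3, 185.2]
tcp_rot: [-2.545, -0.138, -1.674]
contact_force: [-0.2, 0.3, -0.3]
opening: 0.697
```

```bash
python3 - <<'E'
from h import *
O=np.array([467.3,-317,95]);tgt(O+105*U,-U,[-.304,-.953,0]);tgt(O+32*U)
print(r.sense()["qpos"].round(3))
E
```

```text
9.5333 [ 411.4 -298.3  185.2] [-0.2  0.3 -0.3] 0.697
x [-0.102 -0.985  0.137] z [ 0.547 -0.171 -0.819] shift/100 [-0.016 -0.004 -0.042]
dr [ 0.0842 -0.0272 -0.1297]
9.5333 [ 411.4 -298.3  185.2] [-0.2  0.3 -0.3] 0.697
x [-0.102 -0.985  0.137] z [ 0.547 -0.171 -0.819] shift/100 [ 0.384 -0.131 -0.639]
[-0.803  0.111  2.321  1.065  0.32  -0.134]
```

Request:
{"op": "jog_arm", "data": {"deltas": [{"gripper": -0.4,"translation": [-0.016,-0.004,-0.042],"dr": [0.0421,-0.0136,-0.0649]},{"gripper": -0.4,"translation": [0,0,0],"dr": [0.0421,-0.0136,-0.0649]},{"gripper": -0.4,"translation": [0.1,-0.032,-0.15],"dr": [0,0,0]},{"gripper": -0.4,"translation": [0.1,-0.032,-0.15],"dr": [0,0,0]},{"gripper": -0.4,"translation": [0,0,0],"dr": [0,0,0]}]}}

```text
clock: 9.95
eef_pos: [430.5, -305.1, 149.3]
tcp_rot: [-2.531, -0.002, -1.875]
contact_force: [-0.7, 0.1, -0.7]
opening: 0.7
```

```bash
python3 - <<'E'
from h import *
O=np.array([467.3,-317,95]);tgt(O+32*U,-U,[-.304,-.953,0])
print(r.sense()["qpos"].round(3));cv2.imwrite("pics/s2.png",r.grab_frame("side")[290:380,310:420].repeat(5,0).repeat(5,1))
E
```

```text
9.95 [ 430.5 -305.1  149.3] [-0.7  0.1 -0.7] 0.7
x [-0.299 -0.954  0.002] z [ 0.546 -0.173 -0.819] shift/100 [ 0.193 -0.063 -0.281]
dr [ 0.001  -0.001  -0.0028]
[-0.776  0.22   2.313  1.381  0.267 -0.2  ]
```

View pics/s2.png

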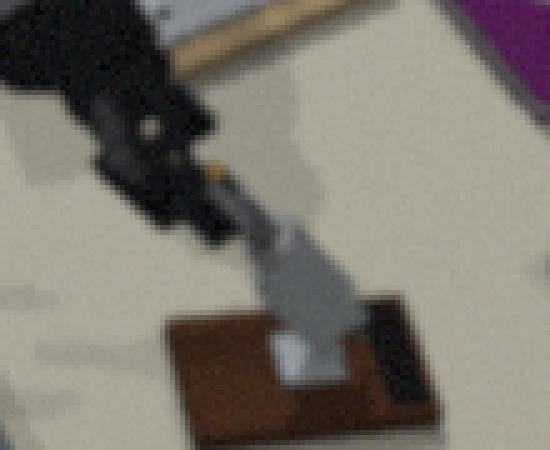

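The side view shows the cap (its brass end at about (213,172) in the crop) sitting between the two fingers, and the tool lined up with the punch. I go on down and close.

Request:
{"op": "jog_arm", "data": {"deltas": [{"gripper": -0.4,"translation": [0.097,-0.031,-0.14],"dr": [0,0,0]},{"gripper": -0.4,"translation": [0.096,-0.032,-0.14],"dr": [0,0,0]},{"gripper": -0.4,"translation": [0,0,0],"dr": [0,0,0]},{"gripper": 0.2,"translation": [0,0,0],"dr": [0,0,0]},{"gripper": 0.5,"translation": [0,0,0],"dr": [0,0,0]},{"gripper": 1,"translation": [0,0,0],"dr": [0,0,0]},{"gripper": 1,"translation": [0,0,0],"dr": [0,0,0]},{"gripper": 1,"translation": [0,0,0],"dr": [0,0,0]}], "squeeze": 30}}

```text
clock: 10.67
eef_pos: [448.5, -311.4, 123.1]
tcp_rot: [-2.53, -0.002, -1.877]
contact_force: [-6.0, 1.6, 8.9]
opening: 0.177
```

```bash
python3 - <<'E'
from h import *
O=np.array([467.3,-317,95]);tgt(O+32*U,-U,[-.304,-.953,0])
print(r.sense()["qpos"].round(3))
E
```

```text
10.6667 [ 448.5 -311.4  123.1] [-6.   1.6  8.9] 0.177
x [-0.301 -0.954  0.002] z [ 0.547 -0.175 -0.818] shift/100 [ 0.013  0.    -0.019]
dr [ 0.0018 -0.0001 -0.0018]
[-0.754  0.303  2.294  1.65   0.251 -0.458]
```

Request:
{"op": "jog_arm", "data": {"deltas": [{"gripper": 1,"translation": [0,0,0],"dr": [0,0,0]},{"gripper": 1,"translation": [0,0,0],"dr": [0,0,0]},{"gripper": 1,"translation": [-0.055,0.017,0.082],"dr": [0,0,0]},{"gripper": 1,"translation": [-0.109,0.035,0.164],"dr": [0,0,0]},{"gripper": 1,"translation": [-0.109,0.035,0.164],"dr": [0,0,0]},{"gripper": 1,"translation": [-0.109,0.035,0.164],"dr": [0,0,0]},{"gripper": 1,"translation": [-0.109,0.035,0.164],"dr": [0,0,0]},{"gripper": 1,"translation": [-0.109,0.035,0.164],"dr": [0,0,0]},{"gripper": 1,"translation": [0,0,0.3],"dr": [0,0,0]},{"gripper": 1,"translation": [0,0,0.2],"dr": [0,0,0]},{"gripper": 1,"translation": [0,0,0],"dr": [0,0,0]}], "squeeze": 80}}

```text
clock: 11.58
eef_pos: [389.3, -293.8, 266.9]
tcp_rot: [-2.525, -0.006, -1.878]
contact_force: [1.3, -0.6, -0.1]
opening: 0.165
```

```bash
python3 - <<'E'
from h import *
tgt([527.5,110.8,300],[0,0,-1])
print(r.sense()["qpos"].round(3))
E
```

```text
11.5833 [ 389.3 -293.8  266.9] [ 1.3 -0.6 -0.1] 0.165
x [-0.302 -0.953  0.006] z [ 0.549 -0.179 -0.816] shift/100 [1.382 4.046 0.331]
dr [ 0.1222  0.3728 -0.0012]
[-0.839 -0.088  2.275  0.655  0.494  0.525]
```

Request:
{"op": "jog_arm", "data": {"deltas": [{"gripper": 1,"translation": [0.099,0.289,0],"dr": [0.0087,0.0266,0]},{"gripper": 1,"translation": [0.099,0.289,0],"dr": [0.0087,0.0266,0]},{"gripper": 1,"translation": [0.099,0.289,0],"dr": [0.0087,0.0266,0]},{"gripper": 1,"translation": [0.099,0.289,0],"dr": [0.0087,0.0266,0]},{"gripper": 1,"translation": [0.099,0.289,0],"dr": [0.0087,0.0266,0]},{"gripper": 1,"translation": [0.099,0.289,0],"dr": [0.0087,0.0266,0]},{"gripper": 1,"translation": [0.099,0.289,0],"dr": [0.0087,0.0266,0]},{"gripper": 1,"translation": [0.099,0.289,0],"dr": [0.0087,0.0266,0]},{"gripper": 1,"translation": [0.099,0.289,0],"dr": [0.0087,0.0266,0]},{"gripper": 1,"translation": [0.099,0.289,0],"dr": [0.0087,0.0266,0]},{"gripper": 1,"translation": [0.099,0.289,0],"dr": [0.0087,0.0266,0]},{"gripper": 1,"translation": [0.099,0.289,0],"dr": [0.0087,0.0266,0]}]}}

```text
clock: 12.58
eef_pos: [500.6, 37.4, 260.7]
tcp_rot: [-3.034, 0.008, -1.875]
contact_force: [0.4, 0.4, -1.5]
opening: 0.167
```

Request:
{"op": "jog_arm", "data": {"deltas": [{"gripper": 1,"translation": [0.099,0.289,0],"dr": [0.0087,0.0266,0]},{"gripper": 1,"translation": [0.099,0.289,0],"dr": [0.0087,0.0266,0]},{"gripper": 1,"translation": [0,0,-0.3],"dr": [0,0,0]},{"gripper": 1,"translation": [0,0,-0.3],"dr": [0,0,0]},{"gripper": 1,"translation": [0,0,-0.2],"dr": [0,0,0]},{"gripper": 1,"translation": [0,0,0],"dr": [0,0,0]},{"gripper": 1,"translation": [0,0,0],"dr": [0,0,0]}]}}

```text
clock: 13.17
eef_pos: [519.7, 93.3, 180.3]
tcp_rot: [-3.122, 0.008, -1.877]
contact_force: [0.7, -1.1, -0.4]
opening: 0.165
```

```bash
python3 - <<'E'
from h import *
tgt([527.5,110.8,160],[0,0,-1])
print(r.sense()["qpos"].round(3))
S=r.grab_frame("side");T=r.grab_frame("top")
cv2.imwrite("pics/s3.png",S);cv2.imwrite("pics/t3.png",T)
print(proj("side",[527.5,110.8,16]),proj("side",[527.5,110.8,45]))
M=np.zeros((500,800,3),np.uint8)
u,v=proj("side",[527.5,110.8,50]).astype(int)
M[:480,:400]=cv2.resize(S[v-55:v+41,u-40:u+40],None,fx=5,fy=5,interpolation=cv2.INTER_CUBIC);print(u-40,v-55)
M[:480,400:]=cv2.resize(T[215:311,260:340],None,fx=5,fy=5,interpolation=cv2.INTER_CUBIC)
cv2.imwrite("pics/m3.png",M)
E
```

```text
13.1667 [519.7  93.3 180.3] [ 0.7 -1.1 -0.4] 0.165
x [-0.301 -0.954 -0.008] z [ 0.021  0.001 -1.   ] shift/100 [ 0.078  0.175 -0.203]
dr [-0.0009  0.0134  0.    ]
[ 0.176  0.284  1.925 -0.003  0.912  2.055]
[306.5803051  259.28088673] [306.57943658 251.26285335]
266 194
```

View pics/m3.png

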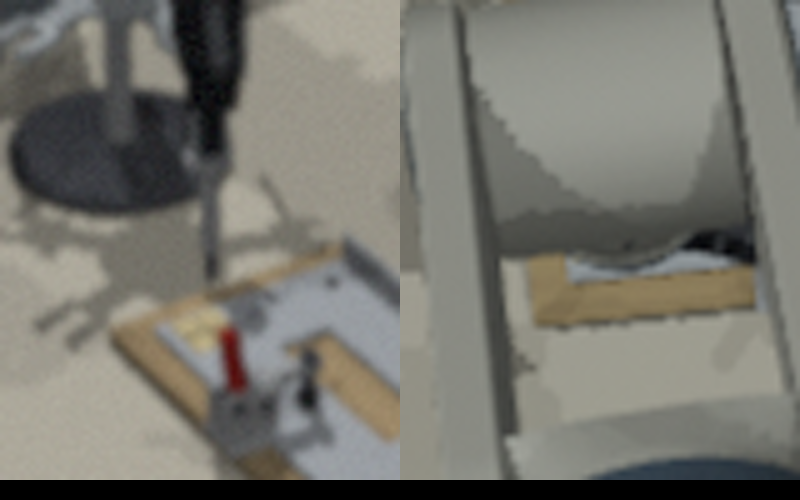

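Left panel, side view: the punch hangs upright with its tip at about pixel (308,249.6), and the tape cross is at about (306,259.6), within 1 px of its projected position. The arm blocks the top view. I go to above the cross and check the tip against its projection.

Request:
{"op": "jog_arm", "data": {"deltas": [{"gripper": 1,"translation": [0.039,0.087,-0.1],"dr": [-0.0004,0.0067,0]},{"gripper": 1,"translation": [0.039,0.087,-0.1],"dr": [-0.0004,0.0067,0]},{"gripper": 1,"translation": [0,0,-0.1],"dr": [0,0,0]},{"gripper": 1,"translation": [0,0,0],"dr": [0,0,0]},{"gripper": 1,"translation": [0,0,0],"dr": [0,0,0]},{"gripper": 1,"translation": [0,0,0],"dr": [0,0,0]}]}}

```text
clock: 13.77
eef_pos: [528.7, 110.4, 152.4]
tcp_rot: [-3.138, 0.002, -1.877]
contact_force: [-0.4, -0.4, -1.1]
opening: 0.168
```

```bash
python3 - <<'E'
from h import *
tgt([527.5,110.8,140],[0,0,-1])
S=r.grab_frame("side");cv2.imwrite("pics/s4.png",S)
p=r.sense()["eef_pos"]
for d in(112,117,122):print(d,proj("side",p-[0,0,d]).round(2))
print("cross",proj("side",[527.5,110.8,16]).round(2),"collar",proj("side",p-[0,0,28]).round(2))
M=np.zeros((600,800,3),np.uint8)
M[:600]=cv2.resize(S[210:270,267:347],None,fx=10,fy=10,interpolation=cv2.INTER_CUBIC)
cv2.imwrite("pics/m4.png",M)
E
```

```text
13.7667 [528.7 110.4 152.4] [-0.4 -0.4 -1.1] 0.168
x [-0.302 -0.953 -0.002] z [ 0.004  0.001 -1.   ] shift/100 [-0.012  0.004 -0.124]
dr [-0.0004  0.0028  0.    ]
112 [307.05 252.47]
117 [307.05 253.86]
122 [307.05 255.25]
cross [306.58 259.28] collar [307.06 228.39]
```

View pics/m4.png

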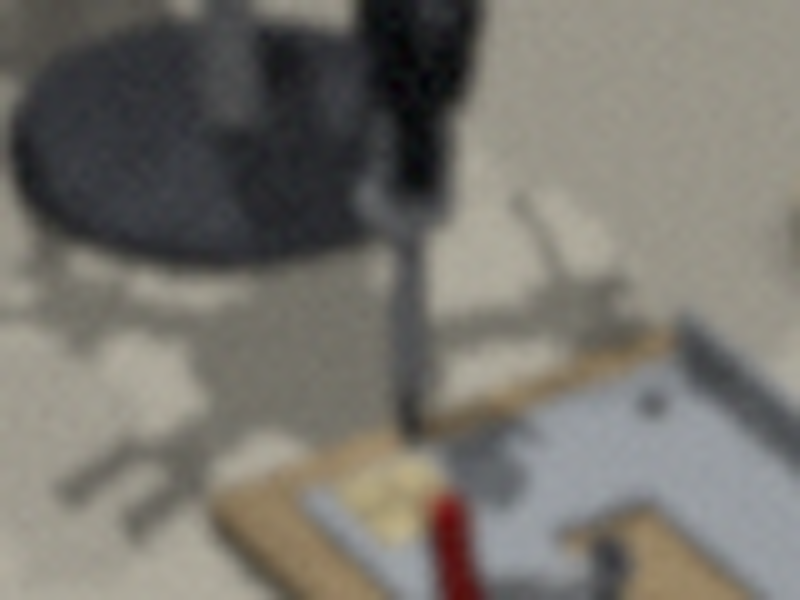

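The tip is at about (307.65,253.2) in the full frame, against a projected (307.05,253.3). The cross looks slightly left of its projection, so I'll measure both numerically.

```bash
python3 - <<'E'
from h import *
for f in("s1","s4"):
    S=cv2.imread(f"pics/{f}.png").astype(int)
    sub=S[245:275,290:325];d=sub[...,2]-sub[...,0]; lum=sub.sum(2)/3
    print(f);print("R-B");print(d[6:22,6:26]);print("lum");print(lum[6:22,6:26].astype(int))
S=cv2.imread("pics/s4.png");g=cv2.cvtColor(S,cv2.COLOR_BGR2GRAY).astype(float)
for v in range(226,257):
    row=g[v,296:320];bg=np.median(np.r_[row[:6],row[-7:]]);w=np.clip(bg-18-row,0,None);w[:7]=0;w[17:]=0
    print(v,round((w*np.arange(296,320)).sum()/max(w.sum(),1e-6),2),int(w.sum()),end="; ")
print()
# tape corners expected
a=np.radians(7.06);ex=np.array([np.cos(a),np.sin(a),0]);ey=np.array([-np.sin(a),np.cos(a),0])
C=np.array([527.5,110.8,16]);print([proj("side",C+sx*16*ex+sy*17*ey).round(1).tolist() for sx,sy in((1,1),(1,-1),(-1,-1),(-1,1))])
for n,(x,y) in dict(h1=(616.9,122.1),h2=(639,-56.5),h3=(549.5,-67.6)).items():
    u,v=proj("side",[x,y,16]);s1=cv2.cvtColor(cv2.imread("pics/s1.png"),cv2.COLOR_BGR2GRAY).astype(float)
    u0,v0=round(u)-4,round(v)-4;p=s1[v0:v0+9,u0:u0+9];w=np.clip(np.median(p)-20-p,0,None);yy,xx=np.mgrid[v0:v0+9,u0:u0+9]
    print(n,np.round((u,v),2),"seen",((xx*w).sum()/w.sum()).round(2),((yy*w).sum()/w.sum()).round(2))
E
```

```text
s1
R-B
[[ 10  12  14  13  12  14  12  10  13  15  16  15  18  21  27  29  31  32
   29  26]
 [ 13  11  13  12  11  14  16  18  17  21  24  24  25  29  38  35  31  25
   19   6]
 [ 14  14  11  14  18  21  28  28  32  34  34  32  29  33  34  27  20  11
    2  -5]
 [ 16  17  19  25  30  34  40  40  38  36  32  32  23  23  21  15   3  -2
   -6  -8]
 [ 23  28  32  36  41  45  50  43  37  33  27  25  21  16   6   1  -5 -10
  -11  -8]
 [ 35  39  45  45  47  50  44  41  31  28  30  27  27  21  10  -3  -5  -7
  -10  -8]
 [ 45  46  43  41  41  39  41  42  36  34  32  31  32  31  17   6  -2  -8
   -9  -8]
 [ 45  34  26  23  32  43  46  49  47  37  33  36  36  35  33  23  11  -1
   -5  -8]
 [ 34  16   7   5  21  42  49  52  48  44  38  33  32  37  50  45  33  14
   -1  -7]
 [ 36  12  -2  -6   4  22  39  45  47  43  38  34  32  42  63  74  62  32
    8  -6]
 [ 44  23   4  -6  -5   6  21  35  44  46  44  37  36  48  69  86  75  49
   15  -1]
 [ 48  41  22   4  -6  -6   5  23  42  51  48  42  34  42  59  80  77  49
   19  -3]
 [ 50  47  40  23   5  -7  -4   6  24  40  45  33  24  30  43  72  69  49
[... 4323 characters left out ...]
59 160 157 139  91  56  42  53
   90 132]]
226 307.29 815; 227 307.31 805; 228 307.41 730; 229 307.48 529; 230 307.3 378; 231 306.78 313; 232 306.13 383; 233 305.74 438; 234 305.9 397; 235 306.27 327; 236 306.58 262; 237 306.74 223; 238 306.86 182; 239 306.68 142; 240 306.97 94; 241 307.04 57; 242 307.22 27; 243 307.52 40; 244 307.55 86; 245 307.0 225; 246 307.0 392; 247 306.94 287; 248 307.22 137; 249 307.29 112; 250 307.28 69; 251 307.52 80; 252 308.16 95; 253 308.67 75; 254 310.84 25; 255 311.91 22; 256 312.0 15; 
[[308.0, 254.8], [314.3, 260.4], [305.1, 263.9], [298.9, 258.1]]
h1 [331.59 249.82] seen 334.37 247.83
h2 [367.96 280.72] seen 369.76 279.4
h3 [341.91 291.78] seen 342.15 292.22
```

The visible hole h1 sits within 0.3 px of its projection, so the side calibration holds. The tip is about 1 mm along the camera's right from the TCP axis. I correct (-2,+0.6) mm and descend nearly to contact.

Request:
{"op": "jog_arm", "data": {"deltas": [{"gripper": 1,"translation": [-0.02,0.006,-0.08],"dr": [0,0.0014,0]},{"gripper": 1,"translation": [0,0,-0.08],"dr": [0,0,0]},{"gripper": 1,"translation": [0,0,0],"dr": [0,0,0]},{"gripper": 1,"translation": [0,0,0],"dr": [0,0,0]},{"gripper": 1,"translation": [0,0,0],"dr": [0,0,0]},{"gripper": 1,"translation": [0,0,0],"dr": [0,0,0]}]}}

```text
clock: 14.32
eef_pos: [526.6, 111.4, 135.7]
tcp_rot: [-3.141, 0.001, -1.877]
contact_force: [-0.1, 0.1, -0.5]
opening: 0.163
```

```bash
python3 - <<'E'
from h import *
tgt([526.6,111.2,132],[0,0,-1])
S=r.grab_frame("side");cv2.imwrite("pics/s5.png",S)
p=r.sense()["eef_pos"]
for d in(112,116):print(d,proj("side",p-[0,0,d]).round(2))
print("cross",proj("side",[527.5,110.8,16]).round(2),"h1",proj("side",[616.9,122.1,16]).round(2))
cv2.imwrite("pics/m5.png",cv2.resize(S[237:267,290:330],None,fx=18,fy=18,interpolation=cv2.INTER_CUBIC))
g=cv2.cvtColor(S,cv2.COLOR_BGR2GRAY);print(g[250:264,299:316])
E
```

```text
14.3167 [526.6 111.4 135.7] [-0.1  0.1 -0.5] 0.163
x [-0.302 -0.953 -0.001] z [ 0.001  0.    -1.   ] shift/100 [-0.    -0.002 -0.037]
dr [-0.0003  0.0008  0.    ]
112 [306.23 257.16]
116 [306.23 258.26]
cross [306.58 259.28] h1 [331.59 249.82]
[[111 116 109 112 110 107  95  88  85  90 103 113 126 133 122 113 106]
 [115 111 113 113 113 105  91  81  83  89  97 103 108 106 100  91  84]
 [117 114 118 118 113 112  98  87  78  83  88  92  91  89  88  88  86]
 [115 115 119 121 125 125 113  80  74  83  88  90  88  93  90  90  84]
 [119 122 129 133 133 136 119  83  70  98 108 103  92  90  85  85  89]
 [127 130 135 137 142 145 127  86  76 113 126 119 100  91  88  93  94]
 [131 134 137 143 147 150 130  88  83 121 142 138 115  96  90  95 100]
 [137 136 141 150 155 152 139  88  84 126 143 142 128 104  98  97 100]
 [139 144 148 154 158 159 135  95  86 113 134 138 125 101 101 103 102]
 [146 147 153 157 159 156 140 108  92 105 119 117 100  85  91 104 106]
 [152 153 153 154 151 149 145 128 107 108 107  89  74  68  84 108 123]
 [142 151 152 147 146 149 151 144 123 106 100  75  57  53  73 111 136]
 [125 135 149 150 148 156 165 157 133 111  95  72  48  50  71 114 146]
 [117 121 136 148 153 157 161 161 143 115 100  69  42  43  67 111 144]]
```

View pics/m5.png

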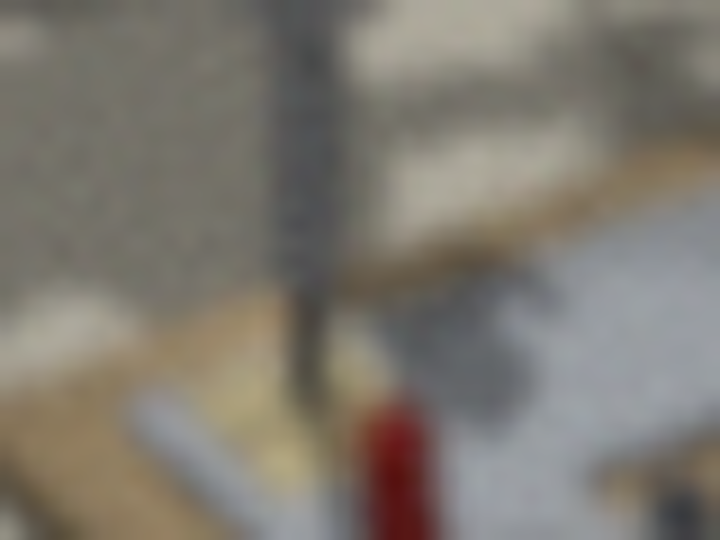

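The view shows the nose tip at about column 306.55, row 259, on the tape over the cross, which projects to 306.6–306.8. I press in small steps.

Request:
{"op": "jog_arm", "data": {"deltas": [{"gripper": 1,"translation": [0,0,-0.02],"dr": [0,0,0]},{"gripper": 1,"translation": [0,0,-0.02],"dr": [0,0,0]},{"gripper": 1,"translation": [0,0,-0.02],"dr": [0,0,0]},{"gripper": 1,"translation": [0,0,0],"dr": [0,0,0]},{"gripper": 1,"translation": [0,0,0],"dr": [0,0,0]}], "squeeze": 100}}

```text
clock: 14.78
eef_pos: [527.0, 111.4, 130.1]
tcp_rot: [-3.14, 0.001, -1.877]
contact_force: [-1.0, -0.5, 7.2]
opening: 0.159
```

Request:
{"op": "jog_arm", "data": {"deltas": [{"gripper": 1,"translation": [0,0,-0.02],"dr": [0,0,0]},{"gripper": 1,"translation": [0,0,-0.02],"dr": [0,0,0]},{"gripper": 1,"translation": [0,0,-0.02],"dr": [0,0,0]},{"gripper": 1,"translation": [0,0,-0.02],"dr": [0,0,0]},{"gripper": 1,"translation": [0,0,0],"dr": [0,0,0]}]}}

```text
clock: 15.2
eef_pos: [527.8, 111.5, 123.4]
tcp_rot: [-3.138, 0.002, -1.877]
contact_force: [-2.0, -0.8, 20.0]
opening: 0.163
```

Request:
{"op": "jog_arm", "data": {"deltas": [{"gripper": 1,"translation": [0,0,-0.02],"dr": [0,0,0]},{"gripper": 1,"translation": [0,0,0],"dr": [0,0,0]},{"gripper": 1,"translation": [0,0,0],"dr": [0,0,0]}]}}

```text
clock: 15.45
eef_pos: [528.3, 111.6, 122.7]
tcp_rot: [-3.137, 0.002, -1.877]
contact_force: [-5.6, -1.9, 34.3]
opening: 0.163
```

```bash
python3 - <<'E'
from h import *
tgt([526.6,111.2,132],[0,0,-1])
S=r.grab_frame("side");cv2.imwrite("pics/s6.png",S)
a=cv2.imread("pics/s4.png")
M=np.zeros((600,800,3),np.uint8)
M[:,:395]=cv2.resize(a[205:265,285:325],(395,600),interpolation=cv2.INTER_CUBIC)
M[:,405:]=cv2.resize(S[205:265,285:325],(395,600),interpolation=cv2.INTER_CUBIC)
cv2.imwrite("pics/m6.png",M)
E
```

```text
15.45 [528.3 111.6 122.7] [-5.6 -1.9 34.3] 0.163
x [-0.301 -0.954 -0.002] z [ 0.005  0.001 -1.   ] shift/100 [-0.017 -0.004  0.093]
dr [-0.0007  0.0032  0.    ]
```

View pics/m6.png

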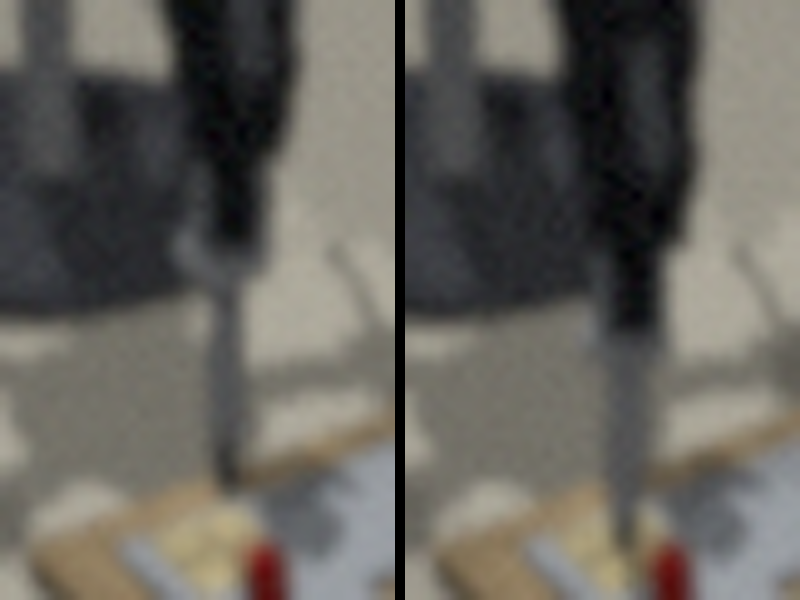

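Right panel: the barrel has moved down over the nose, with the point at about (307.3,259.5) on the tape. The 34 N reading is well above the 14 N spring peak and rose steeply over the last 0.7 mm. That means the nose has snapped and is on its stop. Lifting now, then locating the fork.

Request:
{"op": "jog_arm", "data": {"deltas": [{"gripper": 1,"translation": [0,0,0.05],"dr": [0,0,0]},{"gripper": 1,"translation": [0,0,0.1],"dr": [0,0,0]},{"gripper": 1,"translation": [0,0,0.25],"dr": [0,0,0]},{"gripper": 1,"translation": [0,0,0.35],"dr": [0,0,0]},{"gripper": 1,"translation": [0,0,0.35],"dr": [0,0,0]},{"gripper": 1,"translation": [0,0,0.35],"dr": [0,0,0]},{"gripper": 1,"translation": [0,0,0],"dr": [0,0,0]},{"gripper": 1,"translation": [0,0,0],"dr": [0,0,0]}]}}

```text
clock: 16.17
eef_pos: [527.5, 111.6, 266.4]
tcp_rot: [-3.137, 0.003, -1.877]
contact_force: [-1.2, -0.5, -1.9]
opening: 0.162
```

```bash
python3 - <<'E'
from h import *
H=np.array([570.1,332.4])
print("knob proj",proj("top",[*H,174]),"mid",proj("top",[*H,160]))
for h in(H,H-[2,2]):
  t=onz("top",222.2,275.2,132)[:2]-h;print("tips",np.linalg.norm(t).round(1),np.degrees(np.arctan2(t[1],t[0])).round(1))
g=cv2.cvtColor(cv2.imread("pics/top1.png"),cv2.COLOR_BGR2GRAY)
# slot vs prongs: profile across fork at several radii
for ang in (-152.5,):
  a=np.radians(ang);e=np.array([np.cos(a),np.sin(a)]);t=np.array([-e[1],e[0]])
  for R in(70,76,80,85,90,95,100):
    row=[]
    for s in range(-22,23,2):
      u,v=proj("top",[*(H+R*e+s*t),130]);row.append(int(cv2.getRectSubPix(g,(1,1),(float(u),float(v)))[0,0]))
    print(R,row)
  f=H+85*e;tgt([*f,262],[0,0,-1])
E
```

```text
knob proj [201.70944712 232.26775648] mid [202.90870435 233.21565128]
tips 103.7 -154.7
tips 101.0 -155.2
70 [49, 60, 109, 117, 122, 133, 141, 141, 141, 142, 149, 139, 137, 134, 122, 109, 102, 91, 72, 50, 48, 48, 48]
76 [49, 90, 132, 133, 132, 119, 92, 86, 87, 91, 97, 88, 101, 114, 118, 133, 131, 117, 85, 49, 50, 50, 49]
80 [41, 95, 127, 132, 130, 109, 62, 51, 52, 52, 51, 52, 56, 73, 110, 129, 131, 119, 74, 53, 50, 51, 50]
85 [75, 104, 127, 133, 130, 102, 55, 42, 45, 48, 50, 49, 54, 77, 120, 133, 131, 122, 76, 53, 49, 49, 48]
90 [136, 134, 133, 133, 131, 97, 68, 50, 43, 40, 45, 46, 46, 73, 116, 133, 132, 124, 74, 48, 43, 43, 44]
95 [138, 135, 133, 132, 130, 111, 112, 112, 99, 89, 86, 87, 87, 95, 119, 134, 132, 123, 99, 83, 81, 90, 89]
100 [139, 136, 133, 132, 130, 120, 128, 138, 129, 120, 109, 98, 96, 108, 123, 132, 131, 121, 122, 130, 136, 136, 132]
16.1667 [527.5 111.6 266.4] [-1.2 -0.5 -1.9] 0.162
x [-0.302 -0.953 -0.003] z [ 0.005  0.001 -1.   ] shift/100 [-0.328  1.816 -0.044]
dr [-0.0008  0.0032  0.    ]
```

The fork slot centres on -154.6° and the hub agrees with the camera, so the hanging place is (492.9,295.7,130). Moving above it.

Request:
{"op": "jog_arm", "data": {"deltas": [{"gripper": 1,"translation": [-0.06,0.307,0],"dr": [0,0.0032,0]},{"gripper": 1,"translation": [-0.06,0.307,0],"dr": [0,0,0]},{"gripper": 1,"translation": [-0.06,0.307,0],"dr": [0,0,0]},{"gripper": 1,"translation": [-0.06,0.307,0],"dr": [0,0,0]},{"gripper": 1,"translation": [-0.06,0.307,0],"dr": [0,0,0]},{"gripper": 1,"translation": [-0.06,0.307,0],"dr": [0,0,0]},{"gripper": 1,"translation": [0,0,0],"dr": [0,0,0]},{"gripper": 1,"translation": [0,0,0],"dr": [0,0,0]},{"gripper": 1,"translation": [0,0,0],"dr": [0,0,0]},{"gripper": 1,"translation": [0,0,0],"dr": [0,0,0]}]}}

```text
clock: 17.0
eef_pos: [490.4, 294.4, 263.6]
tcp_rot: [3.137, -0.002, -1.878]
contact_force: [0.5, -0.3, -1.2]
opening: 0.16
```

```bash
python3 - <<'E'
from h import *
tgt([492.9,295.7,262],[0,0,-1]);print(r.sense()["qpos"].round(2))
S=r.grab_frame("side");cv2.imwrite("pics/s7.png",S);p=r.sense()["eef_pos"]
print("tip",proj("side",p-[0,0,116.3]).round(1),"collar",proj("side",p-[0,0,31]).round(1),"fork",proj("side",[492.9,295.7,130]).round(1))
u,v=proj("side",p-[0,0,90]).astype(int);print(u-32,v-30)
cv2.imwrite("pics/m7.png",cv2.resize(S[v-30:v+30,u-32:u+32],None,fx=10,fy=10,interpolation=cv2.INTER_CUBIC))
E
```

```text
17.0 [490.4 294.4 263.6] [ 0.5 -0.3 -1.2] 0.16
x [-0.302 -0.953  0.002] z [-0.005 -0.001 -1.   ] shift/100 [ 0.025  0.013 -0.016]
dr [ 0.0005 -0.0033  0.    ]
[0.54 0.27 1.74 0.   1.14 2.41]
tip [269.8 195.5] collar [268.8 170.4] fork [270.5 200.1]
237 157
```

View pics/m7.png

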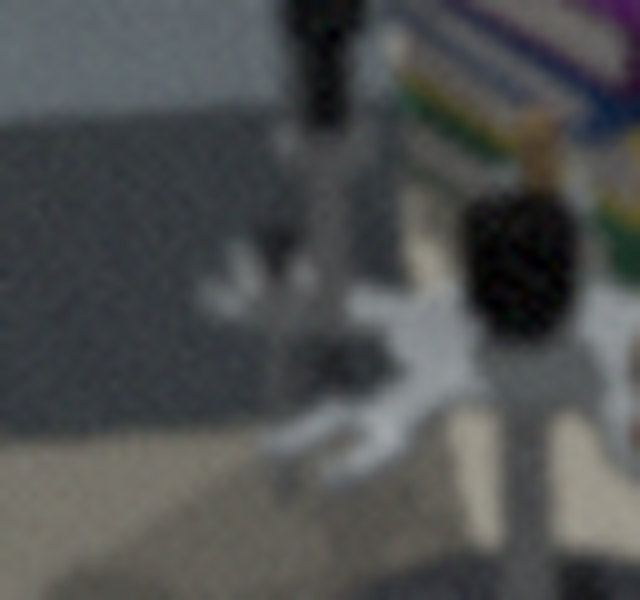

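Side view: the fork slot is at about pixel (270,201), predicted (270.5,200.1). The punch tip is at about (270,195.5), as predicted. Centre and descend in stages.

Request:
{"op": "jog_arm", "data": {"deltas": [{"gripper": 1,"translation": [0.025,0.013,0],"dr": [0,-0.0033,0]},{"gripper": 1,"translation": [0,0,0],"dr": [0,0,0]},{"gripper": 1,"translation": [0,0,-0.12],"dr": [0,0,0]},{"gripper": 1,"translation": [0,0,-0.12],"dr": [0,0,0]},{"gripper": 1,"translation": [0,0,-0.12],"dr": [0,0,0]},{"gripper": 1,"translation": [0,0,-0.12],"dr": [0,0,0]},{"gripper": 1,"translation": [0,0,0],"dr": [0,0,0]},{"gripper": 1,"translation": [0,0,0],"dr": [0,0,0]}]}}

```text
clock: 17.72
eef_pos: [492.5, 296.5, 215.3]
tcp_rot: [3.141, -0.001, -1.877]
contact_force: [0.6, 0.5, -0.6]
opening: 0.164
```

Request:
{"op": "jog_arm", "data": {"deltas": [{"gripper": 1,"translation": [0,0,-0.1],"dr": [0,0,0]},{"gripper": 1,"translation": [0,0,-0.1],"dr": [0,0,0]},{"gripper": 1,"translation": [0,0,-0.1],"dr": [0,0,0]},{"gripper": 1,"translation": [0,0,-0.1],"dr": [0,0,0]},{"gripper": 1,"translation": [0,0,-0.08],"dr": [0,0,0]},{"gripper": 1,"translation": [0,0,0],"dr": [0,0,0]},{"gripper": 1,"translation": [0,0,0],"dr": [0,0,0]}]}}

```text
clock: 18.3
eef_pos: [492.9, 296.7, 168.0]
tcp_rot: [-3.141, -0.0, -1.877]
contact_force: [0.1, 0.5, -0.4]
opening: 0.161
```

```bash
python3 - <<'E'
from h import *
tgt([492.9,295.7,161.3],[0,0,-1])
S=r.grab_frame("side");cv2.imwrite("pics/s8.png",S)
cv2.imwrite("pics/m8.png",cv2.resize(S[165:235,240:310],None,fx=8,fy=8,interpolation=cv2.INTER_CUBIC))
E
```

```text
18.3 [492.9 296.7 168. ] [ 0.1  0.5 -0.4] 0.161
x [-0.302 -0.953  0.   ] z [ 0. -0. -1.] shift/100 [ 0.    -0.01  -0.067]
dr [ 0.0001  0.0003 -0.    ]
```

I've used up the picture allowance, so I go on by force and position readings.

Request:
{"op": "jog_arm", "data": {"deltas": [{"gripper": 1,"translation": [0,-0.006,-0.03],"dr": [0,0,0]},{"gripper": 1,"translation": [0,0,-0.02],"dr": [0,0,0]},{"gripper": 1,"translation": [0,0,0],"dr": [0,0,0]},{"gripper": 1,"translation": [0,0,0],"dr": [0,0,0]},{"gripper": 1,"translation": [0,0,0],"dr": [0,0,0]}]}}

```text
clock: 18.77
eef_pos: [493.7, 296.6, 164.9]
tcp_rot: [-3.139, 0.002, -1.877]
contact_force: [-1.8, -1.3, 7.1]
opening: 0.162
```

Contact came 3 mm higher than expected, so the collar could be on the lip or my grip offset could be off. I probe by sliding 2 mm inwards to see whether it drops.

Request:
{"op": "jog_arm", "data": {"deltas": [{"gripper": 1,"translation": [0,0,0.03],"dr": [0,0,0]},{"gripper": 1,"translation": [0.012,0.01,0],"dr": [0,0,0]},{"gripper": 1,"translation": [0,0,0],"dr": [0,0,0]},{"gripper": 1,"translation": [0,0,-0.015],"dr": [0,0,0]},{"gripper": 1,"translation": [0,0,-0.015],"dr": [0,0,0]},{"gripper": 1,"translation": [0,0,0],"dr": [0,0,0]},{"gripper": 1,"translation": [0,0,0],"dr": [0,0,0]}]}}

```text
clock: 19.35
eef_pos: [494.6, 297.5, 164.9]
tcp_rot: [-3.14, 0.002, -1.877]
contact_force: [-3.8, -2.4, 12.3]
opening: 0.161
```

```bash
python3 - <<'E'
from h import *
S=r.grab_frame("side");cv2.imwrite("pics/s9.png",S);T=r.grab_frame("top");cv2.imwrite("pics/t9.png",T)
p=r.sense()["eef_pos"];print(p,r.sense()["contact_force"])
g=cv2.cvtColor(S,cv2.COLOR_BGR2GRAY);print(proj("side",p-[0,0,31]),proj("side",p-[0,0,116]))
print(g[188:222,256:286])
gt=cv2.cvtColor(T,cv2.COLOR_BGR2GRAY);u,v=proj("top",[493,296,133]).astype(int);print(u,v);print(gt[v-10:v+12,u-10:u+11])
E
```

```text
[494.62561957 297.47915438 164.86907376] [-4.10978494 -2.03432333 13.45213182]
[270.78503612 198.64533078] [271.71377268 222.07063608]
[[ 65  71  78 ...  91  61  38]
 [ 61  64  67 ... 112  93  58]
 [ 59  59  63 ... 126 100  68]
 ...
 [137 139 136 ...  59  56  57]
 [150 146 142 ...  60  59  57]
 [150 146 142 ...  58  57  56]]
219 267
[[ 72  71 132 142 142 142 142 142 142 142 142 143 142 120  68  69  68  68
   68  69  66]
 [ 71  70  92 145 142 142 141 142 142 142 142 143 141 133  93  67  68  68
   68  69  68]
 [ 71  69  68 132 142 142 142 143 143 142 142 143 143 141 116  68  69  69
   68  69  68]
 [ 67  68  66 101 144 142 142 142 143 142 142 143 142 142 130  85  67  68
   68  68  69]
 [ 67  65  65  82 148 141 142 142 142 142 142 143 143 143 138 110  69  69
   68  69  68]
 [ 63  64  64  67 129 142 141 142 142 142 142 142 142 142 141 128  83  69
   69  68  68]
 [ 62  64  63  64  88 146 141 142 143 143 142 143 143 142 142 137 107  70
   68  68  68]
 [ 64  64  63  63  68 131 143 142 143 142 142 142 142 142 142 140 126  79
   68  67  68]
 [ 64  62  62  63  64  90 145 141 142 143 143 142 142
[... 493 characters left out ...]
6  72  72  61  40  41 122 143 142 142 143 143 142 142 142 143
  142 132  93]
 [ 65  69  71  72  59  39  23  20  69 146 141 142 142 142 142 142 143 143
  143 139 115]
 [ 66  74  71  59  38  19  15  13  40 122 143 143 143 143 143 143 143 143
  143 141 129]
 [ 70  65  49  36  19  13  11  13  21  81 145 142 143 143 142 143 142 142
  142 142 137]
 [ 58  40  25  18  12  10  17  66 109 116 126 123 143 142 142 143 142 143
  142 142 141]
 [ 35  23  14  15  11  13  67 109 134 138 104 131 142 142 142 142 143 142
  142 142 143]
 [ 15   9  13  70  70 126 133 133 135 136 101 150 142 143 142 142 143 142
  143 142 143]
 [ 71  98 127 135 134 155 155 143 123 125 109 143 145 143 142 142 143 142
  142 143 142]]
```

Contact height is unchanged at 164.9 while the radius went from 84 to 83 mm. That is not how the lip would behave, and the pick-up also gave a TCP-to-collar distance of about 34.3 mm. So the collar is most likely seated on the prongs. I relieve the load, release gently and check with both cameras.

Request:
{"op": "jog_arm", "data": {"deltas": [{"gripper": 1,"translation": [0,0,0.01],"dr": [0,0,0]},{"gripper": 1,"translation": [-0.012,-0.008,0],"dr": [0,0,0]},{"gripper": 1,"translation": [0,0,0],"dr": [0,0,0]},{"gripper": 0.55,"translation": [0,0,0],"dr": [0,0,0]},{"gripper": 0.5,"translation": [0,0,0],"dr": [0,0,0]},{"gripper": 0.45,"translation": [0,0,0],"dr": [0,0,0]},{"gripper": 0.3,"translation": [0,0,0],"dr": [0,0,0]},{"gripper": 0.2,"translation": [0,0,0],"dr": [0,0,0]},{"gripper": 0.2,"translation": [0,0,0],"dr": [0,0,0]},{"gripper": 0.2,"translation": [0,0,0.1],"dr": [0,0,0]},{"gripper": 0.2,"translation": [0,0,0.2],"dr": [0,0,0]},{"gripper": 0.2,"translation": [0,0,0.3],"dr": [0,0,0]}], "squeeze": 30}}

```text
clock: 20.45
eef_pos: [491.9, 295.7, 223.8]
tcp_rot: [3.14, -0.002, -1.877]
contact_force: [-0.3, -0.3, -0.1]
opening: 0.401
```

Request:
{"op": "jog_arm", "data": {"deltas": [{"gripper": 0.2,"translation": [0,0,0.35],"dr": [0,0,0]},{"gripper": 0.2,"translation": [0,0,0.1],"dr": [0,0,0]},{"gripper": 0.2,"translation": [-0.1,-0.35,0],"dr": [0,0,0]},{"gripper": 0.2,"translation": [-0.1,-0.35,0],"dr": [0,0,0]},{"gripper": 0.2,"translation": [-0.1,-0.35,0],"dr": [0,0,0]},{"gripper": 0.2,"translation": [-0.1,-0.35,0],"dr": [0,0,0]},{"gripper": 0.2,"translation": [-0.1,-0.35,0],"dr": [0,0,0]},{"gripper": 0.2,"translation": [-0.1,-0.35,0],"dr": [0,0,0]},{"gripper": 0.2,"translation": [-0.1,-0.35,0],"dr": [0,0,0]},{"gripper": 0.2,"translation": [0,0,0],"dr": [0,0,0]},{"gripper": 0.2,"translation": [0,0,0],"dr": [0,0,0]}]}}

```text
clock: 21.37
eef_pos: [422.9, 50.0, 270.3]
tcp_rot: [-3.139, 0.001, -1.881]
contact_force: [0.6, 0.5, -0.6]
opening: 0.401
```

```bash
python3 - <<'E'
from h import *
T=r.grab_frame("top");S=r.grab_frame("side");cv2.imwrite("pics/t10.png",T);cv2.imwrite("pics/s10.png",S)
print(r.sense()["clock"],r.sense()["eef_pos"])
F=np.array([492.9,295.7,130.])
c={}
for n,I in(("top",T),("side",S)):
    h=cv2.cvtColor(I,cv2.COLOR_BGR2HSV);u,v=proj(n,F+[0,0,54]).round().astype(int)
    m=cv2.inRange(h,(15,80,70),(35,255,255));mm=np.zeros_like(m);mm[v-18:v+19,u-18:u+19]=m[v-18:v+19,u-18:u+19]
    k,l,q,cc=cv2.connectedComponentsWithStats(mm);print(n,"pred",u,v,proj(n,F+[0,0,53]).round(1),[(q[i].tolist(),cc[i].round(2).tolist()) for i in range(1,k) if q[i,4]>5])
E
```

```text
21.4667 [423.59626845  51.74685501 270.1805084 ]
top pred 215 266 [215.4 265.9] [([211, 263, 7, 6, 35], [214.06, 265.34])]
side pred 270 185 [269.9 184.9] [([269, 182, 4, 4, 13], [270.38, 183.62])]
```

```bash
python3 - <<'E'
from h import *
print(tri((214.06,265.34),(270.38,183.62)))
T=cv2.imread("pics/t10.png");S=cv2.imread("pics/s10.png");A=cv2.imread("pics/top1.png");B=cv2.imread("pics/s1.png")
g=cv2.cvtColor(S,cv2.COLOR_BGR2GRAY)
np.set_printoptions(linewidth=220,threshold=99999)
print("side rows180-220 cols 258-284");print(g[180:222,258:285])
# fork angle: prong brightness at R=96..100 vs tangential offset, angle -154.6
gt=cv2.cvtColor(T,cv2.COLOR_BGR2GRAY);H=np.array([570.1,332.4])
a=np.radians(-154.6);e=np.array([np.cos(a),np.sin(a)]);t=np.array([-e[1],e[0]])
for R in(70,85,92,97,101):print(R,[int(gt[tuple(proj("top",[*(H+R*e+s*t),130]).round().astype(int)[::-1])]) for s in range(-24,25,2)])
E
```

```text
(array([494.53832235, 297.98723362, 185.85112093]), np.float64(1.5953636671615539))
side rows180-220 cols 258-284
[[ 55  60  65  62  49  37  35  37  47  56  54  56  55  52  39  22  23  20   5  18  31  39  51  52  46  31  15]
 [ 61  66  78  73  59  43  31  38  44  56  59  59  64  57  45  25  11  22  22  15  16  41  48  49  45  33  18]
 [ 59  70  91  89  73  48  36  43  62  79  77  79  76  77  52  28  20  18  20  15  24  38  48  48  47  36  23]
 [ 58  69  92 102  86  58  41  51  82  97  97  97  96  95  65  40  18  15  18  11  17  38  46  51  47  36  24]
 [ 68  74  95 109 104  77  55  61  92 109 101  97 101  91  70  35  20  23  12  15  20  32  43  50  45  35  17]
 [ 85  83  98 107 105  86  67  68  89 102  89  76  81  77  54  36  12  19  12  14  16  33  42  48  42  36  26]
 [ 92 101 106 104  98  87  76  75  84  85  69  50  52  47  36  24  15  21  14  19  22  33  38  46  47  40  32]
 [ 93 106 107 100  87  81  77  78  78  76  59  41  36  30  35  26  29  17  15  27  20  33  45  50  50  43  37]
 [ 80  85  89  90  80  79  82  80  82  70  56  39  31  34  42  41  30  23  24  25  27  31  40  53 
[... 3566 characters left out ...]
[139 133 137 136 134 134 134 134 129 111  74  50  49  41  39  46  50  53  52  51  56  53  51  54  51  53  53]]
70 [48, 49, 50, 75, 114, 114, 106, 108, 107, 107, 109, 118, 117, 125, 131, 128, 130, 104, 104, 115, 70, 48, 49, 48, 48]
85 [125, 110, 35, 35, 106, 107, 106, 106, 56, 62, 62, 71, 71, 77, 80, 87, 87, 84, 80, 92, 72, 72, 48, 49, 46]
92 [137, 138, 139, 139, 127, 117, 114, 115, 115, 121, 107, 107, 107, 86, 84, 74, 79, 79, 91, 89, 73, 73, 41, 53, 79]
97 [139, 139, 139, 138, 125, 133, 132, 125, 99, 124, 116, 116, 94, 86, 78, 80, 59, 86, 91, 91, 94, 94, 102, 124, 119]
101 [138, 138, 139, 137, 132, 132, 133, 132, 125, 139, 139, 140, 122, 121, 121, 97, 108, 92, 91, 91, 97, 128, 133, 135, 135]
```

The cap triangulates to (494.5,298.0,185.9). That puts the collar about 3 mm higher than the hanging height, within camera error but close to the limit. I check the side camera's bias locally against the knob, whose height is known, and look for the nose tip.

```bash
python3 - <<'E'
from h import *
np.set_printoptions(linewidth=220,threshold=99999)
S=cv2.imread("pics/s10.png");g=cv2.cvtColor(S,cv2.COLOR_BGR2GRAY);T=cv2.imread("pics/t10.png");gt=cv2.cvtColor(T,cv2.COLOR_BGR2GRAY)
H=np.array([570.1,332.4]);th=np.linspace(0,6.283,73)
def ext(n,z): 
    P=np.array([proj(n,[H[0]+18*np.cos(a),H[1]+18*np.sin(a),z]) for a in th]);return P.min(0).round(1),P.max(0).round(1)
for n,I in(("side",g),("top",gt)):
    a,b=ext(n,174),ext(n,138);print(n,"pred min",np.minimum(a[0],b[0]),"max",np.maximum(a[1],b[1]))
    u,v=proj(n,[*H,156]).round().astype(int);m=np.zeros_like(I);m[v-16:v+17,u-14:u+15]=I[v-16:v+17,u-14:u+15]<38
    k,l,q,c=cv2.connectedComponentsWithStats(m);i=l[v,u];print(q[i],c[i].round(2),"pred ctr",((np.minimum(a[0],b[0])+np.maximum(a[1],b[1]))/2).round(2))
print("tip pred z45,49",proj("side",[493.5,297,45]).round(1),proj("side",[493.5,297,48.5]).round(1))
print(g[214:232,260:284])
o,d=ray("top",214.06,265.34);print("top ray at z183,186",onz("top",214.06,265.34,183).round(1),onz("top",214.06,265.34,186).round(1))
B=cv2.cvtColor(cv2.imread("pics/t10.png"),cv2.COLOR_BGR2HSV);print(B[258:275,206:224,0]);print(gt[256:276,204:226])
E
```

```text
side pred min [282.7 174.7] max [294.3 190.2]
[275 166  20  33 454] [282.77 181.13] pred ctr [288.5  182.45]
top pred min [194.  224.5] max [212.3 242.3]
[194 225  18  18 221] [202.71 233.36] pred ctr [203.15 233.4 ]
tip pred z45,49 [271.5 223.3] [271.4 222.3]
[[ 95  92  94  91  90  92  92  90  87  81  74  75  71  72  70  65  63  65  61  52  52  52  53  60]
 [ 89  91  91  86  86  86  87  84  83  83  77  74  76  66  62  53  56  56  55  55  52  58  55  55]
 [ 86  85  87  84  81  84  81  85  83  82  71  69  70  66  62  52  54  52  49  55  48  53  52  51]
 [ 94  92  91  88  88  91  96 102  91  83  78  61  58  53  52  55  48  49  52  49  54  50  53  48]
 [112 112 111 110 111 111 115 115 105  88  64  52  49  50  54  51  49  53  56  55  51  52  50  52]
 [129 130 127 127 127 127 131 124 105  78  59  34  41  50  52  51  52  56  55  49  52  50  50  54]
 [134 133 133 136 136 136 134 120  88  62  53  36  39  44  46  56  54  54  55  51  51  53  54  54]
 [137 136 134 134 134 134 129 111  74  50  49  41  39  46  50  53  52  51  56  53  51  54  51  53]
 [138 132 136 134 135 132 125 100  67  46  45  
[... 3400 characters left out ...]
5  71 105  98  85  81  63  41  54  71  77  75  86  84  78  92]
 [ 42  39  30  29  30  34  35  32  92 103  78  74  56  62  62  69  71  80  87  83  79  91]
 [104  89  56  37  31  32  33  33  60 120 107 106  89  74  60  72  73  86  84  74  73  91]
 [128 120 107 103  83  80  81  62  35 106 117 115 109 100  97 107 107 107  85  60  59  86]
 [127 127 133 134 125 125 125 110 102 112 120 112 108 115 121 125 121 108  86  78  80  97]
 [127 134 138 138 138 138 138 134 133 133 127 117 114 117 108 113 116  94  91  95  97 108]
 [127 131 138 139 137 139 138 138 138 139 131 123 128 125  99 124 129 122 122 121 117 100]
 [126 127 137 138 138 138 139 137 138 138 135 125 133 132 121 123 139 140 147 146 141 104]]
```

Camera height is only good to about 2–3 mm here. I settle it by touch: with the gripper shut, tap the punch's cap lightly, then the knob top (known 174 mm), and compare heights.

Request:
{"op": "jog_arm", "data": {"deltas": [{"gripper": 1,"translation": [0.0875,0.3075,0],"dr": [0,0,0]},{"gripper": 1,"translation": [0.0875,0.3075,0],"dr": [0,0,0]},{"gripper": 1,"translation": [0.0875,0.3075,0],"dr": [0,0,0]},{"gripper": 1,"translation": [0.0875,0.3075,0],"dr": [0,0,0]},{"gripper": 1,"translation": [0.0875,0.3075,0],"dr": [0,0,0]},{"gripper": 1,"translation": [0.0875,0.3075,0],"dr": [0,0,0]},{"gripper": 1,"translation": [0.0875,0.3075,0],"dr": [0,0,0]},{"gripper": 1,"translation": [0.0875,0.3075,0],"dr": [0,0,0]},{"gripper": 1,"translation": [0,0,-0.25],"dr": [0,0,0]},{"gripper": 1,"translation": [0,0,-0.2],"dr": [0,0,0]},{"gripper": 1,"translation": [0,0,0],"dr": [0,0,0]},{"gripper": 1,"translation": [0,0,0],"dr": [0,0,0]}]}}

```text
clock: 22.47
eef_pos: [492.2, 298.4, 223.8]
tcp_rot: [3.141, -0.001, -1.875]
contact_force: [-0.9, -0.2, 0.1]
opening: -0.003
```

Request:
{"op": "jog_arm", "data": {"deltas": [{"gripper": 1,"translation": [0,0,-0.04],"dr": [0,0,0]},{"gripper": 1,"translation": [0,0,0],"dr": [0,0,0]},{"gripper": 1,"translation": [0,0,0],"dr": [0,0,0]}]}}

```text
clock: 22.72
eef_pos: [493.6, 297.7, 221.7]
tcp_rot: [-3.139, 0.002, -1.877]
contact_force: [-0.3, 0.4, -0.3]
opening: 0.002
```

Request:
{"op": "jog_arm", "data": {"deltas": [{"gripper": 1,"translation": [0,0,-0.05],"dr": [0,0,0]},{"gripper": 1,"translation": [0,0,0],"dr": [0,0,0]},{"gripper": 1,"translation": [0,0,0],"dr": [0,0,0]}]}}

```text
clock: 22.97
eef_pos: [493.2, 297.3, 215.7]
tcp_rot: [-3.14, 0.001, -1.877]
contact_force: [-0.1, -0.1, -0.2]
opening: 0.0
```

Request:
{"op": "jog_arm", "data": {"deltas": [{"gripper": 1,"translation": [0,0,-0.015],"dr": [0,0,0]},{"gripper": 1,"translation": [0,0,0],"dr": [0,0,0]},{"gripper": 1,"translation": [0,0,0],"dr": [0,0,0]}]}}

```text
clock: 23.22
eef_pos: [493.2, 297.4, 214.2]
tcp_rot: [-3.14, 0.001, -1.877]
contact_force: [0.8, -0.3, 0.7]
opening: -0.001
```

Request:
{"op": "jog_arm", "data": {"deltas": [{"gripper": 1,"translation": [0,0,-0.01],"dr": [0,0,0]},{"gripper": 1,"translation": [0,0,0],"dr": [0,0,0]},{"gripper": 1,"translation": [0,0,0],"dr": [0,0,0]}]}}

```text
clock: 23.47
eef_pos: [493.1, 297.5, 213.1]
tcp_rot: [-3.14, 0.001, -1.877]
contact_force: [-0.3, 0.1, 0.6]
opening: 0.002
```

Request:
{"op": "jog_arm", "data": {"deltas": [{"gripper": 1,"translation": [0,0,-0.01],"dr": [0,0,0]},{"gripper": 1,"translation": [0,0,0],"dr": [0,0,0]},{"gripper": 1,"translation": [0,0,0],"dr": [0,0,0]}]}}

```text
clock: 23.72
eef_pos: [493.1, 297.5, 212.1]
tcp_rot: [-3.14, 0.001, -1.877]
contact_force: [0.8, 0.2, -0.1]
opening: -0.001
```

Request:
{"op": "jog_arm", "data": {"deltas": [{"gripper": 1,"translation": [0,0,-0.01],"dr": [0,0,0]},{"gripper": 1,"translation": [0,0,0],"dr": [0,0,0]},{"gripper": 1,"translation": [0,0,0],"dr": [0,0,0]}]}}

```text
clock: 23.97
eef_pos: [493.1, 297.5, 211.1]
tcp_rot: [-3.14, 0.001, -1.877]
contact_force: [-0.3, -0.4, -0.1]
opening: 0.002
```

Request:
{"op": "jog_arm", "data": {"deltas": [{"gripper": 1,"translation": [0,0,-0.01],"dr": [0,0,0]},{"gripper": 1,"translation": [0,0,0],"dr": [0,0,0]},{"gripper": 1,"translation": [0,0,0],"dr": [0,0,0]}]}}

```text
clock: 24.22
eef_pos: [493.5, 297.7, 211.1]
tcp_rot: [-3.14, 0.002, -1.877]
contact_force: [-1.5, 0.2, 7.0]
opening: -0.002
```

Contact at TCP 211.1 puts the cap top at 186.1 and the collar at 130.1 mm, exactly the hanging height. I retreat and do one last check.

Request:
{"op": "jog_arm", "data": {"deltas": [{"gripper": 1,"translation": [0,0,0.1],"dr": [0,0,0]},{"gripper": 1,"translation": [0,0,0.3],"dr": [0,0,0]},{"gripper": 1,"translation": [0,0,0.3],"dr": [0,0,0]},{"gripper": 1,"translation": [-0.1,-0.35,0],"dr": [0,0,0]},{"gripper": 1,"translation": [-0.1,-0.35,0],"dr": [0,0,0]},{"gripper": 1,"translation": [-0.1,-0.35,0],"dr": [0,0,0]},{"gripper": 1,"translation": [-0.1,-0.35,0],"dr": [0,0,0]},{"gripper": 1,"translation": [-0.1,-0.35,0],"dr": [0,0,0]},{"gripper": 1,"translation": [-0.1,-0.35,0],"dr": [0,0,0]},{"gripper": 1,"translation": [-0.1,-0.35,0],"dr": [0,0,0]},{"gripper": 1,"translation": [0,0,0],"dr": [0,0,0]},{"gripper": 1,"translation": [0,0,0],"dr": [0,0,0]}]}}

```text
clock: 25.22
eef_pos: [422.9, 51.1, 280.9]
tcp_rot: [-3.139, 0.001, -1.88]
contact_force: [0.1, 1.2, 0.8]
opening: -0.001
```

```bash
python3 - <<'E'
from h import *
T=r.grab_frame("top");h=cv2.cvtColor(T,cv2.COLOR_BGR2HSV);m=cv2.inRange(h,(15,80,70),(35,255,255));mm=np.zeros_like(m);mm[248:285,197:234]=m[248:285,197:234]
k,l,q,cc=cv2.connectedComponentsWithStats(mm);print(q[1:].tolist(),cc[1:])
c=cc[1+np.argmax(q[1:,4])];P=onz("top",*c,186);print(P,np.degrees(np.arctan2(P[1]-332.4,P[0]-570.1)),np.hypot(P[0]-570.1,P[1]-332.4))
s=r.sense();print(s["clock"],s["eef_pos"],s["contact_force"]);r.sign_off()
E
```

```text
[[211, 262, 7, 7, 36]] [[214.05555556 265.25      ]]
[493.9771491 298.2533392 186.       ] -155.84028029611704 83.43070701706576
25.2667 [423.42521074  52.12080448 280.83049947] [ 1.31088438  1.04949107 -0.65202694]
the job is handed in; nothing more can be done
```

The punch went through all the steps and I handed the job in at 25 s of the allowed 62. I turned the empty fork to the robot, pressed the punch upright on the cross until it snapped, hung it in the fork and let go. The hand-in gives no verdict, so these checks are my own.

**Checks that agreed**
- **Snap:** the pressing force rose to 34 N, well above the 14 N spring peak, so the nose was on its stop.
- **Position on the cross:** the tip was about 1–2 mm from the cross in the side view. The arm hid the top view there, so I had no second camera on it.
- **Height in the fork:** a light tap on the cap puts the collar at 130.1 mm against the 130 mm wanted.
- **Place in the fork:** the last top view puts the cap about 83 mm from the wheel's axis, at -156°. The fork itself points at about -155°, and the robot base lies at about -150°.

**Checks that disagreed or stayed open**
- **Collar height before the tap:** collar contact came about 3 mm higher than my grip offset predicted, and the cameras also put the collar about 3 mm high. The tap contradicted both.
- **Rack front:** nothing on the foot marks its front, so I assumed the front looks at the robot base.
- **Everything else on the table:** I did not measure the bystanders at the end. No path came near them, and no unexpected force showed after a move.
- **Pictures:** I hit the 12-picture limit just before setting the punch in the fork, so the seating and release were checked only by numbers.

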